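# Clip the store key's snap hook onto the staple eye

## Robot

A 6-joint arm with a two-finger parallel gripper is mounted at the origin on the work surface. World frame = base frame: x ahead of the robot, y to its left, z up, the work surface at z = 0. Lengths are in m, angles in rad, forces in N, time in s.
With the tool pointing down it reaches from about 0.375 to 0.975 m from the base axis. Payload 3.8 kg.
Tool frame: the origin (TCP) lies midway between the tips of the shut fingers; the grasp point (between the pads) lies 19 mm behind it; x points along the fingers, y is the direction in which the jaws open and shut, and the axes are right-handed (so a half turn about x gives the same grasp; the last joint's range is limited). The gripper opens to 85 mm and grips with 20 to 120 N. Pads are 22 mm wide; open, the fingers measure 114 mm over their backs; the gripper's body (76 mm by 85 mm) begins 54 mm behind the grasp point. The pads swing forward as they close: fully open they stand 13 mm farther back than shut.
Start: joints at [-1.306, 0.264, 1.604, -0, 1.274, -0.037], TCP at [0.201, -0.644, 0.198] pointing down, gripper open.
Joint ranges: [-2.63, 2.63], [-0.94, 2.18], [0.31, 2.57], [-1.31, 4.45], [0, 2.66], [-2.55, 2.55]. Speed limits (rad/s): [2.57, 2.57, 3.14, 3.14, 3.14, 3.14].

## Interface

Orientations are given as a unit quaternion [w, x, y, z].
In Python, from station import arm, viewer, ticket gives the robot as it stands.
- The arm moves only by the tool carry_out, never from a script. Its argument "targets" is a list of rows, each a list of 6 numbers: the shift along the world's x, y, z in mm, then the turn, a rotation vector about the world's x, y, z in rad. In form: [[tx, ty, tz, rx, ry, rz], ...]. A call has exactly 10 rows; each row is the pose to reach, as a shift and turn from the pose commanded when the call began; what a row does not reach only later rows make up. A row lasts 1/10 s, in which the tool goes at most 50 mm and 8.59 degrees, less where a joint would pass 70% of its speed; a pose out of reach is approached as far as the arm can. A call with a gripper value outside its range is refused whole. "jaw" is the finger opening in mm, from 0 to 85.4, set as the call begins (left out, the last holds). The fingers move at their own pace and stop on an object; "grip_force" is the grip in N (left out, the last holds). Time passes only in rows, so rows that repeat a pose let the fingers close, or fill a call up. It gives the time, the measured TCP pose, the force and the opening at its end, in the units of the state.
- arm.observe(): the state, without advancing time (a new reading comes with each control period).
- viewer.read_camera(name): name is "side" or "top"; returns a dict with "pixels" (384x512x3 uint8, red, green, blue), "range_z" (384x512 float32, m along the optical axis (not along the pixel's ray), 0 where there is no reading), "fx", "fy", "cx", "cy" (pixels), "extrinsics" (4x4, takes a point from camera to world coordinates). Camera axes: x right, y down, z forward; pixel columns grow to the right and rows downward; lengths in m; the calibration is good to about 2 mm. A picture is of the moment at which its call begins.
- ticket.hand_in(): hands the job in, once; it reports no verdict.
The state is a dict: "time_s": time; "qpos": joint angles; "joint_vel": joint speeds; "effort": joint torques, N m; "position": TCP position; "eef_rot": TCP orientation; "ft_force": force on the tool from outside, world axes, zero at the start; "wrist_torque": the same for the moment, N m; "finger_gap": finger opening in m.
Only numpy, scipy, OpenCV 4.12 (cv2) and the standard library are available. Lean on these libraries where they do the work, as an engineer would, in place of code of your own. Each camera call takes 0.05 s, during which the arm holds its last target.

## Task

Pick up the key fob with the snap hook and, with the fob lined up with the slot of the sliding eye on the dark board, press the hook's sprung gate sideways against one leg of the eye so that the leg goes in, then draw the fob straight back so that the gate snaps shut behind the leg. Keep drawing back gently until the eye comes up hard against the end of its slot and hold that tug (about 10 to 12 N, well over the eye's sliding drag) for half a second, then leave the fob clipped, gate shut, lying flat on the board. Never let hook and eye bear on each other with more than 16 N, and leave the closed-ring fob and the other things where they are.

Things in the scene. Friction and masses are not known exactly. Their poses are not given: they have to be found in the camera images.
- hook: The thing to clip, about 110 g: wooden key fob, brass key stub behind, steel snap hook in front, lying flat on a 3 mm mat. Origin: underside, middle of the line where wood meets hook. x: towards the hook's tip; y: to the gate side; z: up. Wood 24 mm high: waist x -40 to 0, y -15 to 15; wider butt x -66 to -40, y -23 to 23 mm; key to x -95. Hook: oval of 8 mm bar in the plane z 12, spine along y -16, bow (closed end) at x 76 (bar middles).
- fob_center (a point): Grasp point, in the waist of the snap hook's wooden fob, half-way up: x -25, y 0, z 12 mm in the hook's frame. Grasp here across the 30 mm width (along the hook's y); the wider butt (46 mm) behind keeps the fob from slipping out of the fingers when it is drawn back.
- gate_touch (a point): Best place for a leg to meet the gate: on the gate's middle line at x 41, y 16, z 12 mm in the hook's frame. From x 35 to 45 works; beyond, the leg jams on the fixed nose, which comes back from the bow along y 16 and ends at x 50; nearer the hinge the gate cannot open far enough. Inside, between spine and nose, an 8 mm leg's middle can be at y -8 to 8.
- bow (a point): Where the middle of a leg rests in the hook's bow when tugged: about x 66, y 0, z 12 mm in the hook's frame. After pressing a leg in to y about 0 to 4, moving the hook along its -x carries the leg past the gate's end (x 49), the gate snaps shut and the leg comes into the bow; from there the eye slides along with the hook until it meets its stop.
- gate (a joint): Angle of the gate (rad), a 6 mm bar on the hook's y = 16 side, hinged at x 12, free end at x 49 mm: 0 = shut, 0.74 = fully in. Opens inward only; a spring shuts it. At x 41 it takes about 1 N to start and about 4 N to open 0.6 rad.
- board: Dark wooden board 280 x 200 x 18 mm (own x, y, z), fixed to the table; origin: centre of its underside; top at z 18 mm. The steel eye stands on it, in the middle of its width, and slides in a slot along the board's own x.
- eye: Steel staple eye on a foot 5 mm high, 40 mm along x: two upright legs of 8 mm round bar at own y -22 and +22, joined by a bar across the top, upper side 62 mm above the board. Origin: on the board's top midway between the legs; axes as the board's. Stiff across; along x it slides with about 2.5 N drag between two hard stops 56 mm apart, which are hidden: it can go 4 to 54 mm towards own -x.
- leg_right (a point): Middle line of the eye's leg at the eye's own y -22, 15 mm above the board's top. Either leg may be used.
- leg_left (a point): Middle line of the eye's leg at the eye's own y +22, 15 mm above the board's top. Either leg may be used.
- ring_fob_center (a point): Leave alone: a second wooden key fob of the same size, with a plain closed steel ring (no gate) in place of the snap hook; this point is in the waist of its wood, 25 mm behind the ring's root, half-way up. The two fobs may lie in either place.
- eraser: Leave alone: white eraser 45 x 22 x 12 mm at the near left part of the board. Origin: underside.
- sharpener: Leave alone: brass pencil sharpener 26 x 16 x 13 mm. Origin: underside.
- mug: Leave alone: blue mug, 84 mm wide, 95 mm high. Origin: underside.
- brush_jar: Leave alone: white jar, 72 mm wide, with brushes, 170 mm high. Origin: underside.
- tape: Leave alone: roll of paper tape, 90 mm wide, 24 mm high. Origin: underside.
- scissors: Leave alone: scissors about 180 mm long. Origin: at the pivot, underside.
There are look-alikes about, which are no part of the job. Leave any pink, purple or red look-alike of the hook alone.

How it is judged:
On the way, in this order (a step that is already met when the one before it is completed fails the run):
1. the gate is pressed in by a leg of the eye (value of joint gate above 0.3 rad and contact force between gate and eye above 0.5 N), for 0.05 s.
2. a leg is inside the hook and the gate has shut behind it (((x of leg_right in the frame of hook between 0.02 and 0.075 m and y of leg_right in the frame of hook between -0.013 and 0.013 m and z of leg_right in the frame of hook between -0.02 and 0.04 m) or (x of leg_left in the frame of hook between 0.02 and 0.075 m and y of leg_left in the frame of hook between -0.013 and 0.013 m and z of leg_left in the frame of hook between -0.02 and 0.04 m)) and value of joint gate below 0.08 rad and angle between hook's own z axis and vertical below 0.3 rad), for 0.04 s.
3. the hook, lined up with the slot within 0.4 rad, is tugged back with more than 8 N against the leg in its bow, gate shut, for 0.3 s (((x of leg_right in the frame of hook between 0.056 and 0.075 m and y of leg_right in the frame of hook between -0.013 and 0.013 m and z of leg_right in the frame of hook between -0.02 and 0.04 m) or (x of leg_left in the frame of hook between 0.056 and 0.075 m and y of leg_left in the frame of hook between -0.013 and 0.013 m and z of leg_left in the frame of hook between -0.02 and 0.04 m)) and value of joint gate below 0.08 rad and angle between hook's own z axis and vertical below 0.3 rad and contact force between hook and eye above 8 N and angle between the x axis of hook and the x axis of board, either way round below 0.4 rad), for 0.3 s.
At the end, for the whole second after the job is handed in: One leg of the eye is inside the snap hook (both ways round enclosed by it), the gate is shut (under 0.08 rad), and the fob is released, at rest, lying on the board (its middle under 36 mm above the board's underside, i.e. within 6 mm of lying flat; tilt under 0.12 rad) (all of step 2 and angle between hook's own z axis and vertical below 0.12 rad and z of fob_center in the frame of board below 0.036 m and linear speed of hook below 0.02 m/s and angular speed of hook below 0.2 rad/s); the robot touches nothing.
It fails at once if the hook or its gate bears on the eye with more than 16 N (contact force between hook and eye above 16 N).
It fails at once if the closed-ring fob is moved more than 25 mm (distance of ring_fob_center from where it was at the start of the episode above 0.025 m).
It fails at once if another bystander (eraser, sharpener, mug, jar, tape, scissors) is moved more than 25 mm (distance of any of eraser, mug, tape, brush_jar, sharpener, scissors from where it was at the start of the episode above 0.025 m).
It also fails if it takes over 67 s, if anything falls off the work surface, if the arm or the gripper's body presses on something with over 40 N, if the wrist force passes 120 N, or if a joint passes its speed limit or range.

## Working session

There is one attempt and no reset: what is moved stays moved. The work goes in short steps, Python scripts to look and compute and a tool call to move; the robot and the scene stay as the last step left them, time stands still between calls to the robot, and variables do not carry over. Pictures are saved under pics/ and viewed, and the job is handed in when it is done.

Besides the shell and the picture viewer there is one more tool, called after "Request:" by a JSON object that holds its "api" and its "payload". carry_out: Moves the arm, as the interface text tells. Its arguments: {"type":"object","properties":{"targets":{"type":"array"},"jaw":{"type":"number"},"grip_force":{"type":"number"}},"required":["targets"]}

```bash
mkdir -p pics; cat > h.py <<'E'
import numpy as np, cv2
from station import arm, viewer, ticket
def cam(n,save=None):
    c=viewer.read_camera(n)
    if save: cv2.imwrite('pics/'+save,cv2.cvtColor(c['pixels'],cv2.COLOR_RGB2BGR))
    return c
def ray(c,u,v,z):
    T=np.array(c['extrinsics']);d=T[:3,:3]@np.array([(u-c['cx'])/c['fx'],(v-c['cy'])/c['fy'],1.]);o=T[:3,3]
    return o+d*(z-o[2])/d[2]
def proj(c,p):
    T=np.linalg.inv(np.array(c['extrinsics']));q=T[:3,:3]@np.array(p)+T[:3,3]
    return np.array([c['cx']+c['fx']*q[0]/q[2],c['cy']+c['fy']*q[1]/q[2]])
def cloud(c):
    v,u=np.mgrid[:384,:512];z=c['range_z'];P=np.stack([(u-c['cx'])/c['fx']*z,(v-c['cy'])/c['fy']*z,z],-1)
    T=np.array(c['extrinsics']);return P@T[:3,:3].T+T[:3,3]
E
python3 - <<'E'
from h import *
for n in ('top','side'):
    c=cam(n,n+'0.png');np.savez(n+'0.npz',**c);print(n,c['fx'],c['fy'],c['cx'],c['cy'],np.array(c['extrinsics']).round(3).tolist())
print(arm.observe())
E
```

```text
top 385.7479981504812 385.7479981504812 257.0825611012031 191.07668838968206 [[-0.016, -0.997, 0.078, 0.372], [-1.0, 0.016, -0.007, -0.045], [0.006, -0.078, -0.997, 1.41], [0.0, 0.0, 0.0, 1.0]]
side 387.3107062075946 387.3107062075946 252.8782077177871 199.16740169514202 [[-0.841, -0.289, 0.458, -0.027], [-0.541, 0.423, -0.727, 0.775], [0.016, -0.859, -0.512, 0.632], [0.0, 0.0, 0.0, 1.0]]
{'time_s': 0.1, 'qpos': array([-1.30591411e+00,  2.64710196e-01,  1.60525460e+00, -3.87167281e-06,
        1.27368080e+00, -3.69235897e-02]), 'joint_vel': array([ 0.00192379, -0.00236793, -0.00306944, -0.00225698, -0.00090296,
       -0.00109534]), 'effort': array([ 7.86864694e-04, -5.16704071e+01, -3.68591094e+01, -1.86478178e-05,
        6.31936913e-03, -3.78424306e-05]), 'position': array([ 0.20043092, -0.64379223,  0.19715549]), 'eef_rot': array([-0.10557933, -0.69898676, -0.10702126,  0.69915446]), 'ft_force': array([ 0.10309435,  1.97640603, -0.3455644 ]), 'wrist_torque': array([ 0.02490857, -0.02004467, -0.03001337]), 'finger_gap': 0.08562166108592047}
```

View pics/top0.png

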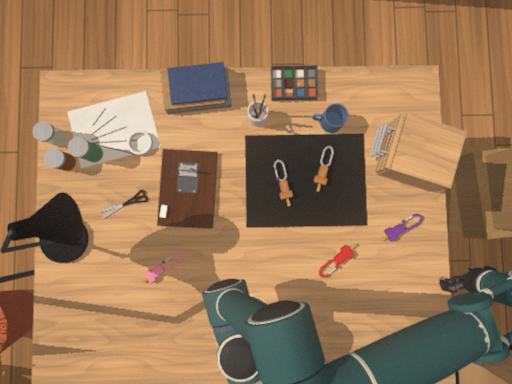

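View pics/side0.png

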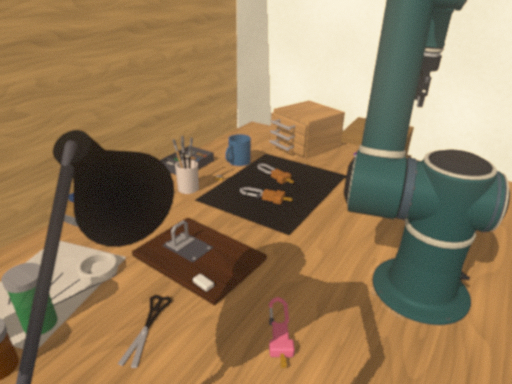

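The top view shows two orange fobs on the black mat at about (284,182) and (323,170). The dark board is at (188,188) with the eye near (188,178). I'll zoom in next.

```bash
python3 - <<'E'
import cv2,numpy as np
t=cv2.imread('pics/top0.png');s=cv2.imread('pics/side0.png')
a=cv2.resize(t[135:235,150:350],(800,400),interpolation=cv2.INTER_CUBIC)
cv2.imwrite('pics/tz.png',a)
b=cv2.resize(s[150:215,225:325],(800,520),interpolation=cv2.INTER_CUBIC);cv2.imwrite('pics/sz.png',b)
b=cv2.resize(s[210:310,125:275],(750,500),interpolation=cv2.INTER_CUBIC);cv2.imwrite('pics/sz2.png',b)
E
```

```text
(no output)
```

View pics/tz.png

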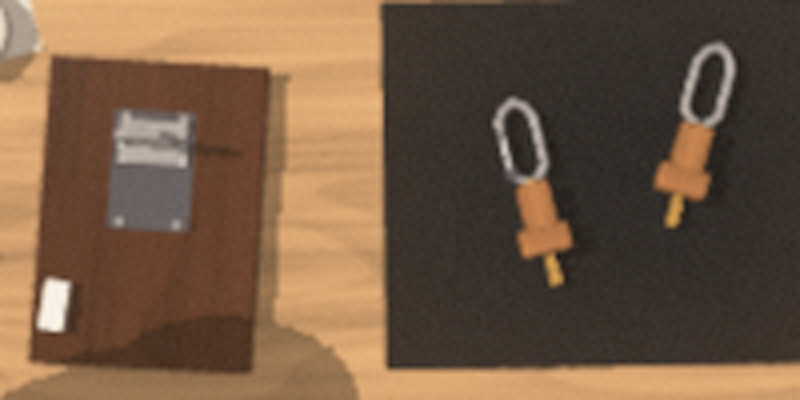

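View pics/sz.png

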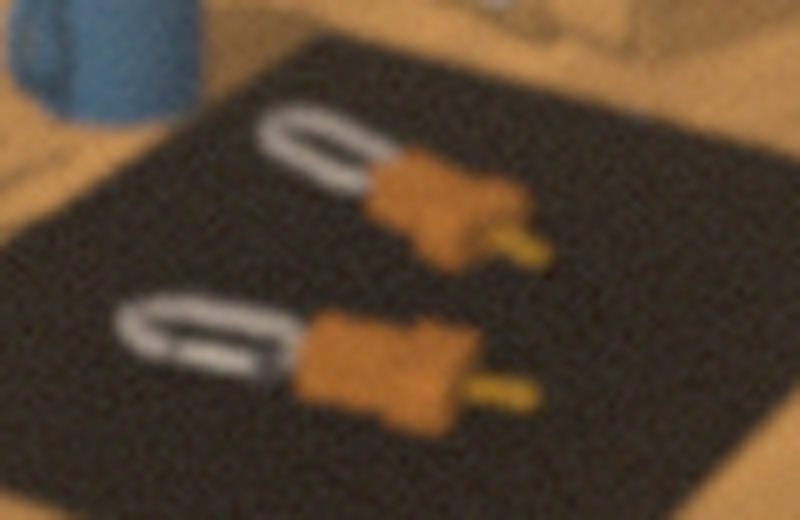

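View pics/sz2.png

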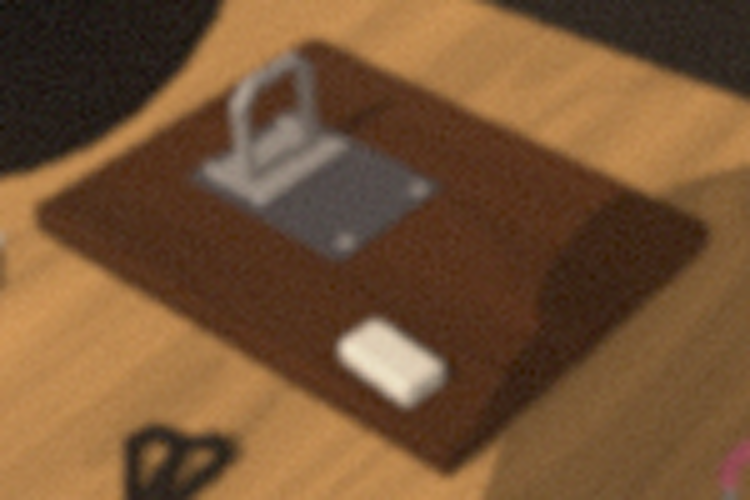

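The left fob (top view 284,182; lower fob in the side view) has a visible gate, bright with dark ends, on its +y side. So that one is the snap hook, and the right fob is the closed ring. The eye stands at the far end of its plate. Measuring now.

```bash
python3 - <<'E'
from h import *
c=dict(np.load('top0.npz'));p=c['pixels'];hsv=cv2.cvtColor(p,cv2.COLOR_RGB2HSV)
sub=np.zeros((384,512),np.uint8);sub[142:212,262:350]=1
wood=((hsv[...,0]<16)&(hsv[...,1]>110)&(hsv[...,2]>110)&(sub>0)).astype(np.uint8)
gray=((hsv[...,1]<70)&(hsv[...,2]>95)&(sub>0)).astype(np.uint8)
def comps(m,z,w=None):
    n,l,st,ce=cv2.connectedComponentsWithStats(m)
    return [(ce[i].round(2),st[i,4],ray(c,*ce[i],z)) for i in range(1,n) if st[i,4]>20]
for x in comps(wood,.025):print('wood',x)
for x in comps(gray,.017):print('gray',x)
C=cloud(c);
for q in ([284,190],[284,187],[268,200],[190,185],[180,215]): print(q,C[q[1],q[0]].round(4))
# board
b=((hsv[...,2]<110)&(hsv[...,1]>60)).astype(np.uint8);b[:, :150]=0;b[:,225:]=0;b[:140]=0;b[235:]=0
b=cv2.morphologyEx(b,cv2.MORPH_CLOSE,np.ones((9,9)))
k=max(cv2.findContours(b,0,2)[0],key=cv2.contourArea);r=cv2.minAreaRect(k);print(r)
for q in cv2.boxPoints(r):print(q,ray(c,*q,.018).round(4))
# eye bar by height
H=C[...,2]
m=(H>.06)&(H<.1);m[:, :170]=0;m[:,215:]=0;m[:150]=0;m[200:]=0
P=C[m];print('eye top',len(P),P.mean(0) if len(P) else 0,P.min(0),P.max(0))
print((H[170:195:1,180:200]*1000).astype(int))
E
```

```text
wood (array([321.35, 175.4 ]), np.int32(189), array([ 0.53342865, -0.28924437,  0.025     ]))
wood (array([284.59, 190.  ]), np.int32(189), array([ 0.48255939, -0.15504978,  0.025     ]))
gray (array([326.73, 155.59]), np.int32(128), array([ 0.60684126, -0.31242123,  0.017     ]))
gray (array([279.84, 169.09]), np.int32(116), array([ 0.5597994 , -0.14004427,  0.017     ]))
[284, 190] [ 0.4826 -0.1529  0.0248]
[284, 187] [ 0.4931 -0.1528  0.0292]
[268, 200] [ 0.4489 -0.0956 -0.0031]
[190, 185] [0.5066 0.1865 0.0183]
[180, 215] [0.3988 0.2226 0.019 ]
((187.2937774658203, 188.79962158203125), (55.08003234863281, 76.41340637207031), 3.5763344764709473)
[157.42412 225.21402] [0.3635 0.3038 0.018 ]
[162.19066 148.94943] [0.6403 0.2875 0.018 ]
[217.16344 152.38522] [0.6246 0.0873 0.018 ]
[212.3969  228.64981] [0.348  0.1067 0.018 ]
eye top 32 [0.55808291 0.18904803 0.07838637] [0.55342797 0.16687629 0.06865633] [0.56145285 0.21568476 0.08524239]
[[  55   57   44   25   28   25   18   26 1410   19   26   76   70   69
    59 1410   20   17   23   24]
 [  23   25   30   19   23   25   24   30 
[... 1778 characters left out ...]
6   20   22   16   16   28   19   17
    15   26   21   23   19   19]
 [  21   21   21   20   25   23   20   23   20   23   26   20   19   24
    21   24   23   20   21   20]
 [  18   20   19   20   20   23   19   24   20   18   22   23   21   19
    23   23   20   20   20   20]
 [  23   25   25   18   27   20   22   24   20   17   18   22   22   23
    24   20   24   18   21   17]
 [  19   18   17   20   20   21   24   18   22   20   21   22   19   18
    25   23   17   18   17   23]
 [  21   19   17   21   21   20   24   21   19   16   21   16   18   18
    25   14   18   17   18   21]
 [  16   16   25   21   18   22   15   18   20   16   18   20   15   19
    17   15   19   13   15   18]]
```

```bash
python3 - <<'E'
from h import *
c=dict(np.load('top0.npz'));s=dict(np.load('side0.npz'))
B=lambda p:cv2.cvtColor(p,cv2.COLOR_RGB2BGR)
def zoom(c,u0,v0,w,h,k,fn,pts):
    a=cv2.resize(B(c['pixels'])[v0:v0+h,u0:u0+w],(w*k,h*k),interpolation=cv2.INTER_CUBIC)
    for p,col in pts:
        q=(proj(c,p)-[u0,v0]+.5)*k;cv2.circle(a,tuple(int(x) for x in q),3,col,-1)
    cv2.imwrite('pics/'+fn,a)
yb=-.065;eo=np.array([.558,.190]);ex=np.array([np.cos(yb),np.sin(yb)]);ey=np.array([-ex[1],ex[0]])
pts=[]
for sg in(-1,1):
    l=eo+ey*.022*sg
    for z,col in((.023,(0,0,255)),(.033,(0,255,255)),(.076,(0,255,0))): pts.append(([*l,z],col))
print('legs',eo-ey*.022,eo+ey*.022)
zoom(c,165,155,50,40,15,'e_t.png',pts);zoom(s,155,215,60,45,13,'e_s.png',pts)
yh=.192;hx=np.array([np.cos(yh),np.sin(yh)]);hy=np.array([-hx[1],hx[0]]);o=np.array([.4826,-.155])+.0365*hx
f=lambda x,y,z:[*(o+hx*x+hy*y),z]
print('origin',o,'fc',f(-.025,0,.015))
pts=[(f(x,y,.027),(0,0,255)) for x,y in((0,.015),(0,-.015),(-.04,.015),(-.04,-.015),(-.066,.023),(-.066,-.023))]+[(f(x,y,.015),(0,255,0)) for x,y in((.041,.016),(.041,-.016),(.076,0),(-.095,0))]
zoom(c,262,150,50,55,11,'h_t.png',pts);zoom(s,235,180,65,30,12,'h_s.png',pts)
E
```

```text
legs [0.55657101 0.16804646] [0.55942899 0.21195354]
origin [ 0.5184293  -0.14803498] fc [np.float64(0.4938886823660701), np.float64(-0.1528055409691731), 0.015]
```

View pics/e_t.png

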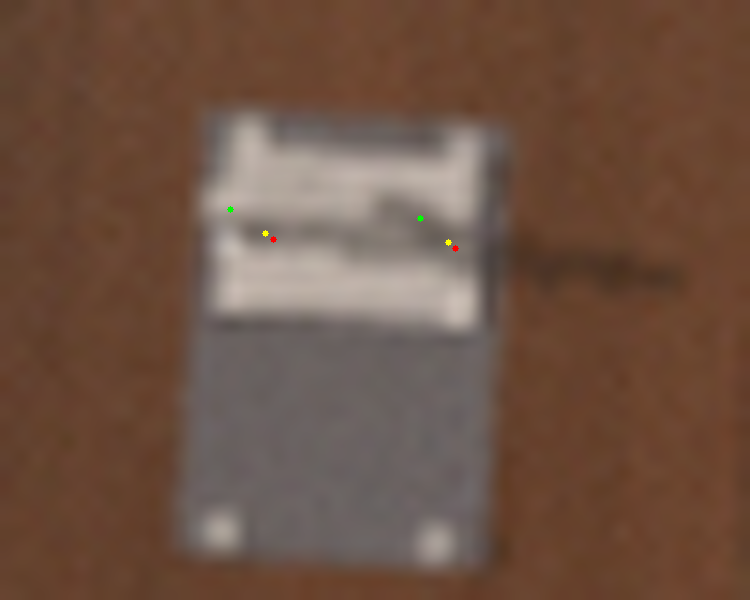

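View pics/e_s.png

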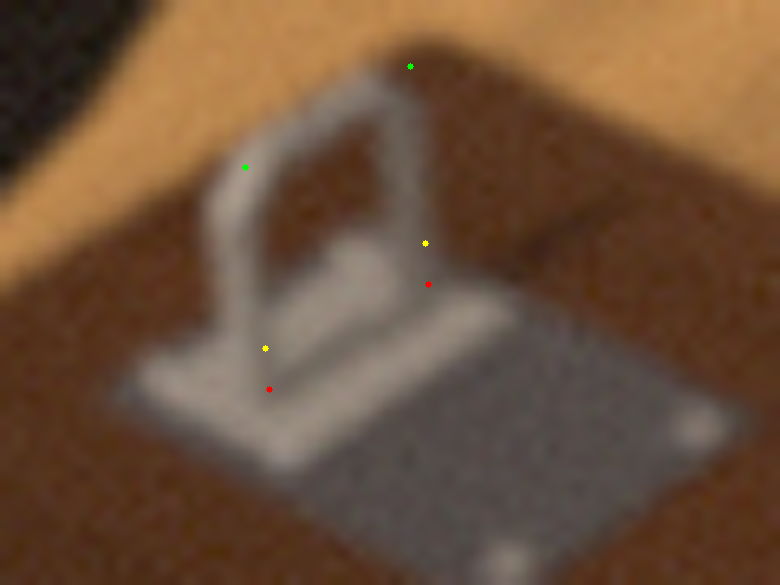

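View pics/h_t.png

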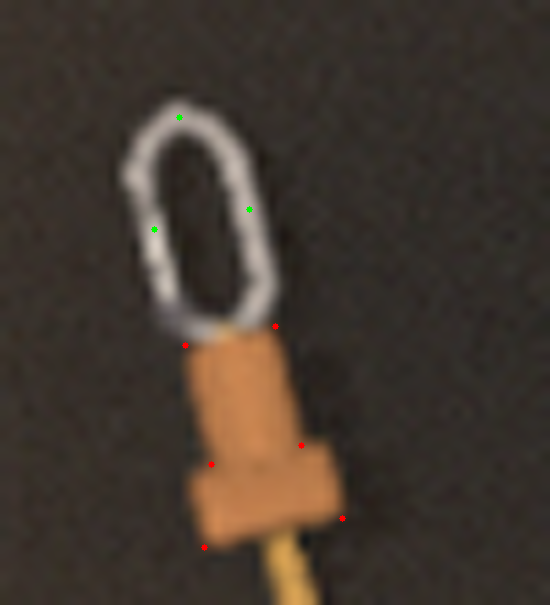

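View pics/h_s.png

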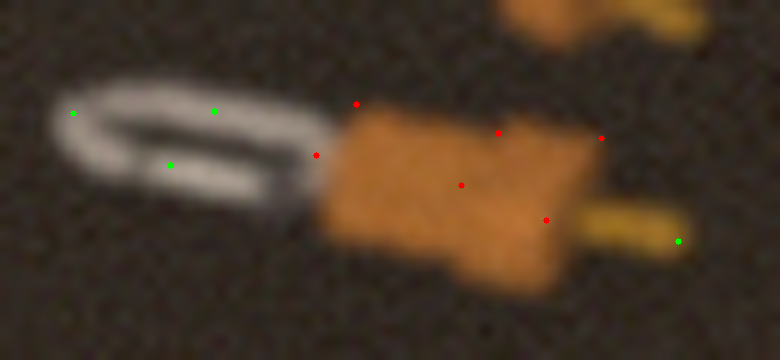

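```bash
python3 - <<'E'
from h import *
c=dict(np.load('top0.npz'));s=dict(np.load('side0.npz'))
C=cloud(c);H=C[...,2]
print((H[160:174,176:202]*1000).clip(0,99).astype(int))
g=cv2.cvtColor(c['pixels'],cv2.COLOR_RGB2GRAY);print(g[160:179,176:202])
tz=lambda X,Y:(165+X/15-.5,155+Y/15-.5); sz=lambda X,Y:(155+X/13-.5,215+Y/13-.5)
print('foot low edge',[ray(c,*tz(*q),.023).round(4) for q in((215,322),(480,332))])
print('foot sides mid',[ray(c,*tz(*q),.023).round(4) for q in((210,290),(482,290))])
# side: leg centre lines at heights 33: left leg X=250 , right X=408
for q in((247,349),(406,240)): print('side leg z33',ray(s,*sz(*q),.033).round(4))
for q in((258,416),(408,284)): print('side leg z23',ray(s,*sz(*q),.023).round(4))
S=cloud(s)
for q in((230,240),(235,300),(405,150),(408,200)):
    u,v=sz(*q);u=int(round(u));v=int(round(v));print(q,S[v,u].round(4))
m=(S[...,2]>.035)&(S[...,2]<.085);m[:215]=0;m[262:]=0;m[:,:165]=0;m[:,192:]=0
P=S[m];P=P[(P[:,0]>.53)&(P[:,0]<.58)];print(len(P),np.median(P,0))
for lo,hi in((.035,.05),(.05,.065)):
  Q=P[(P[:,2]>lo)&(P[:,2]<hi)]
  for k in(Q[:,1]<.19,Q[:,1]>.19):print(lo,k.sum(),np.median(Q[k],0).round(4))
E
```

```text
[[15 20 17 18 21 21 20 16 16 24 18 24 19 25 17 19 21 18 20 18 19 22 19 22
  11 15]
 [19 15 16 18 22 19 12 22 21 20 13 18 16 18 18 99 23 21 20 20 20 20 16 13
  24 14]
 [22 12 20 16 21 13 15 24 17 22 19 17 23 18 14 21 20 17 21 22 20 20 15 21
  16 24]
 [13 22 17 21 19 24 22 19 19 22 19 22 21 21 18 21 25 19 23 19 18 20 21 21
  13 17]
 [21 18 18 18 19 24 24 23 19 16 21 20 19 24 20 22 24 23 17 25 25 21 23 17
  20 13]
 [21 18 20 26 16 23 28 25 24 17 24 20 26 22 18 24 25 15 20 20 21 22 17 14
  20 16]
 [16 22 18 27 24 20 26 27 24 30 27 23 24 22 25 20 23 22 26 23 24 25 21 17
  16 13]
 [20 15 22 24 22 24 24 26 22 25 29 26 19 23 23 21 24 25 24 23 26 26 19 15
  21 17]
 [18 24 19 74 82 78 85 82 84 83 79 82 77 84 78 75 68 24 26 24 23 21 20 15
  20 16]
 [18 19 20 72 71 79 79 79 75 77 77 82 83 82 82 79 79 72 22 27 23 21 17 17
  21 19]
 [23 18 17 20 55 57 44 25 28 25 18 26 99 19 26 76 70 69 59 99 20 17 23 24
  18 20]
 [17 25 19 21 23 25 30 19 23 25 24 30 21 25 26 23 20 47 46 29 26 20 31 20
  14 16]
 [20 17 18 17 23 27 25 28 27 22 25 25 24 21 20 27 28 26 22 25 23 20 17 16
  19 21]
 [22 13 26 24 19 25 2
[... 2042 characters left out ...]
  99 101  97  99 101 101  98  98  99 100  98  98  99  98
  101  99 104  98  83  72  76  77]]
foot low edge [array([0.5396, 0.226 , 0.023 ]), array([0.5362, 0.1622, 0.023 ])]
foot sides mid [array([0.5474, 0.2272, 0.023 ]), array([0.5464, 0.1617, 0.023 ])]
side leg z33 [0.5622 0.2141 0.033 ]
side leg z33 [0.5607 0.1692 0.033 ]
side leg z23 [0.5555 0.2196 0.023 ]
side leg z23 [0.5601 0.1704 0.023 ]
(230, 240) [0.5603 0.2178 0.0621]
(235, 300) [0.5576 0.2189 0.0484]
(405, 150) [0.5533 0.1736 0.0606]
(408, 200) [0.5549 0.1732 0.0471]
120 [0.55810757 0.19991749 0.06543833]
0.035 14 [0.5571 0.1734 0.0431]
0.035 14 [0.5589 0.218  0.0417]
0.05 14 [0.5557 0.1751 0.0571]
0.05 17 [0.5591 0.218  0.0566]
```

```bash
python3 - <<'E'
from h import *
from scipy.spatial.transform import Rotation as R
o=arm.observe();w,x,y,z=o['eef_rot'];r=R.from_quat([x,y,z,w]);M=r.as_matrix();print(M.round(3))
print('jaw yaw',np.arctan2(M[1,1],M[0,1]),'pos',o['position'])
# desired jaw dir yaw = .192+pi/2 or -pi/2
for t in(.192+np.pi/2,.192-np.pi/2):
    a=np.arctan2(M[1,1],M[0,1]);print('turn z',(t-a+np.pi)%(2*np.pi)-np.pi)
E
```

```text
[[-0.001  0.297 -0.955]
 [ 0.002 -0.955 -0.297]
 [-1.    -0.002 -0.   ]]
jaw yaw -1.2689893090074273 pos [ 0.20043092 -0.64379223  0.19715549]
turn z 3.031785635802324
turn z -0.10980701778746926
```

Request:
{"api": "carry_out", "payload": {"targets": [[15,25,0,0,0,-0.01],[36,60,0,0,0,-0.02],[60,100,0,0,0,-0.03],[84,140,0,0,0,-0.04],[108,180,0,0,0,-0.05],[132,220,0,0,0,-0.07],[156,260,0,0,0,-0.08],[180,300,0,0,0,-0.09],[204,340,0,0,0,-0.1],[225,375,0,0,0,-0.11]], "jaw": 55, "grip_force": 60}}

```text
time_s: 1.1
position: [0.4261, -0.2672, 0.198]
eef_rot: [-0.068, -0.704, -0.068, 0.704]
ft_force: [0.6, -0.3, -0.6]
finger_gap: 0.0546
```

Request:
{"api": "carry_out", "payload": {"targets": [[17,29,0,0,0,0],[34,58,-10,0,0,0],[51,87,-25,0,0,0],[62,105,-45,0,0,0],[68,116,-65,0,0,0],[68.5,116,-85,0,0,0],[68.5,116,-105,0,0,0],[68.5,116,-120,0,0,0],[68.5,116,-120,0,0,0],[68.5,116,-120,0,0,0]]}}

```text
time_s: 2.1
position: [0.494, -0.1536, 0.0783]
eef_rot: [-0.067, -0.704, -0.068, 0.704]
ft_force: [0.1, -0.4, 0.2]
finger_gap: 0.055
```

```bash
python3 - <<'E'
from h import *
from scipy.spatial.transform import Rotation as R
o=arm.observe();w,x,y,z=o['eef_rot'];M=R.from_quat([x,y,z,w]).as_matrix()
print(o['time_s'],o['position'],np.arctan2(M[1,1],M[0,1]),M[:,0].round(4),o['qpos'].round(2),o['finger_gap'],o['ft_force'])
c=cam('side','s1.png');a=cv2.imread('pics/s1.png')[100:250,200:360];cv2.imwrite('pics/s1z.png',cv2.resize(a,None,fx=4,fy=4,interpolation=2)[:600])
E
```

```text
2.1 [ 0.49397677 -0.15357599  0.07832595] -1.379317474384856 [-6.e-04  2.e-04 -1.e+00] [-0.35  0.08  2.06  0.    1.01  1.03] 0.054975992809417146 [ 0.0538095  -0.44477475  0.21298092]
```

View pics/s1z.png

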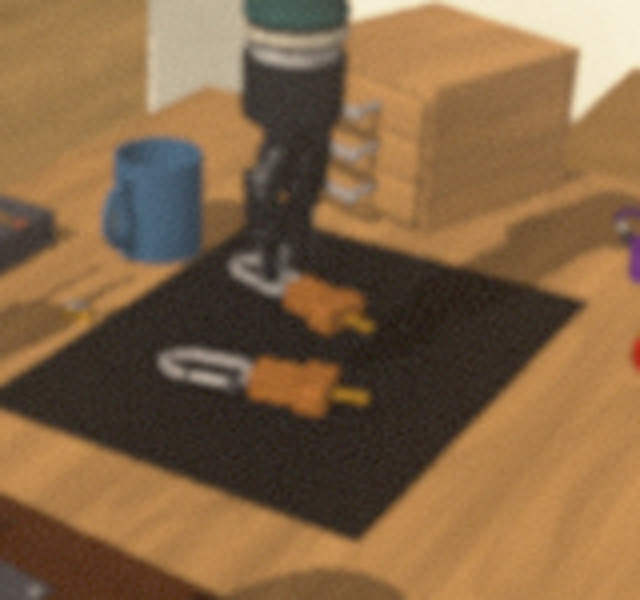

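The fob is undisturbed at (290,383) in the crop and the fingers hang above it. Descending.

Request:
{"api": "carry_out", "payload": {"targets": [[0,0.5,-12,0,0,0],[0,0.5,-24,0,0,0],[0,0.5,-36,0,0,0],[0,0.5,-46,0,0,0],[0,0.5,-55,0,0,0],[0,0.5,-62,0,0,0],[0,0.5,-67,0,0,0],[0,0.5,-71,0,0,0],[0,0.5,-71,0,0,0],[0,0.5,-71,0,0,0]]}}

```text
time_s: 3.15
position: [0.4944, -0.1531, 0.0076]
eef_rot: [0.068, 0.704, 0.068, -0.704]
ft_force: [-0.5, -0.7, -0.1]
finger_gap: 0.0549
```

```bash
python3 - <<'E'
from h import *
for n,(u,v,w,h) in dict(side=(225,110,120,120),top=(250,130,90,90)).items():
    c=cam(n,n+'2.png');a=cv2.imread('pics/'+n+'2.png')[v:v+h,u:u+w];cv2.imwrite('pics/'+n+'2z.png',cv2.resize(a,None,fx=5,fy=5,interpolation=2))
E
```

```text
(no output)
```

View pics/side2z.png

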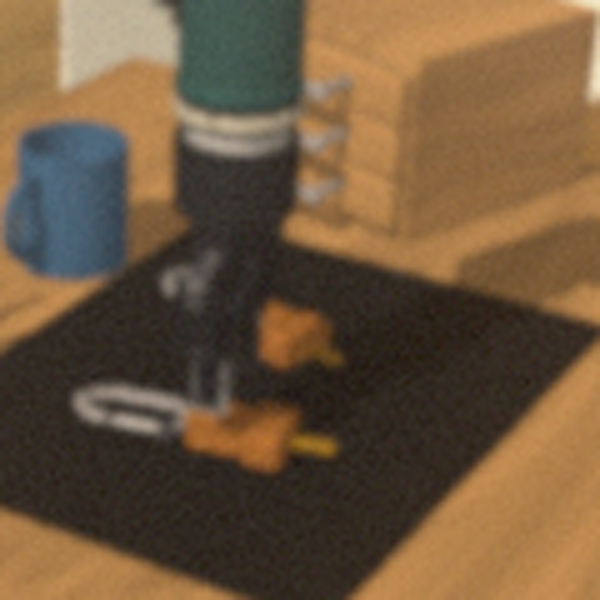

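View pics/top2z.png

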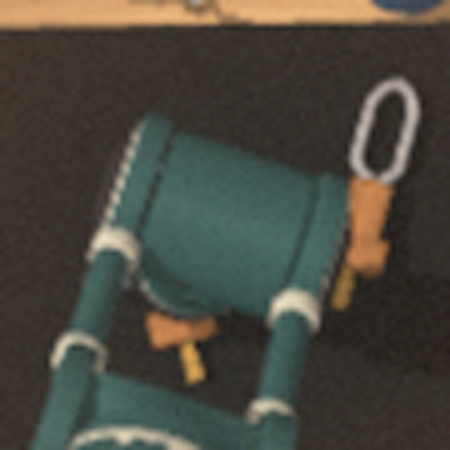

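```bash
python3 - <<'E'
from h import *
c=cam('side');P=[.4944,-.1531];yh=.192;hy=np.array([-np.sin(yh),np.cos(yh)])
for d in(-.0275,.0275,.04):
  for z in(.0076,.015,.03,.045): print(d,z,((proj(c,[*(P+hy*d),z])-[225,110]+.5)*5).round(0))
C=cloud(c)
for X,Y in((227,400),(227,380),(195,380),(210,370),(225,340)):
    print(X,Y,C[110+Y//5,225+X//5].round(3))
a=cv2.imread('pics/side2.png')[170:210,255:295];cv2.imwrite('pics/s2zz.png',cv2.resize(a,None,fx=15,fy=15,interpolation=2))
E
```

```text
-0.0275 0.0076 [240. 418.]
-0.0275 0.015 [241. 408.]
-0.0275 0.03 [242. 388.]
-0.0275 0.045 [243. 367.]
0.0275 0.0076 [211. 458.]
0.0275 0.015 [212. 448.]
0.0275 0.03 [212. 427.]
0.0275 0.045 [213. 406.]
0.04 0.0076 [204. 468.]
0.04 0.015 [205. 458.]
0.04 0.03 [205. 437.]
0.04 0.045 [206. 415.]
227 400 [ 0.524 -0.206 -0.   ]
227 380 [ 0.478 -0.124  0.066]
195 380 [ 0.493 -0.112  0.067]
210 370 [ 0.481 -0.11   0.078]
225 340 [ 0.477 -0.119  0.096]
```

View pics/s2zz.png

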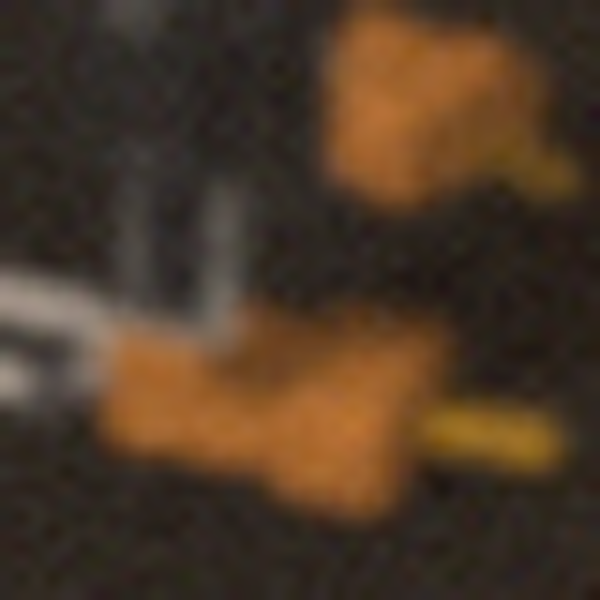

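```bash
python3 - <<'E'
from h import *
c=cam('side');C=cloud(c)
for v in range(174,206,2):
  print(v,[tuple((C[v,u]*1000).astype(int)) for u in(264,267,270,273)])
print(proj(c,[.494,-.1536,.078]),proj(c,[.494-.005,-.1536+.0275,.078]),proj(c,[.494+.005,-.1536-.0275,.078]))
E
```

```text
174 [(np.int64(480), np.int64(-87), np.int64(121)), (np.int64(470), np.int64(-89), np.int64(123)), (np.int64(479), np.int64(-122), np.int64(107)), (np.int64(500), np.int64(-179), np.int64(76))]
176 [(np.int64(480), np.int64(-89), np.int64(114)), (np.int64(471), np.int64(-91), np.int64(116)), (np.int64(476), np.int64(-118), np.int64(102)), (np.int64(499), np.int64(-177), np.int64(70))]
178 [(np.int64(491), np.int64(-107), np.int64(96)), (np.int64(471), np.int64(-91), np.int64(109)), (np.int64(476), np.int64(-118), np.int64(96)), (np.int64(499), np.int64(-178), np.int64(63))]
180 [(np.int64(483), np.int64(-95), np.int64(97)), (np.int64(472), np.int64(-94), np.int64(101)), (np.int64(477), np.int64(-119), np.int64(88)), (np.int64(498), np.int64(-176), np.int64(57))]
182 [(np.int64(483), np.int64(-95), np.int64(91)), (np.int64(472), np.int64(-94), np.int64(94)), (np.int64(480), np.int64(-126), np.int64(78)), (np.int64(500), np.int64(-181), np.int64(47))]
184 [(np.int64(490), np.int64(-107), np.int64(76)), (np.int64(482), np.int64(-112), np.int64(76)), (np.int64(479), np.int64(-125), np.in
[... 1352 characters left out ...]
, (np.int64(472), np.int64(-135), np.int64(19))]
200 [(np.int64(504), np.int64(-135), np.int64(1)), (np.int64(494), np.int64(-137), np.int64(4)), (np.int64(485), np.int64(-139), np.int64(6)), (np.int64(473), np.int64(-138), np.int64(10))]
202 [(np.int64(499), np.int64(-127), np.int64(0)), (np.int64(491), np.int64(-132), np.int64(0)), (np.int64(483), np.int64(-136), np.int64(1)), (np.int64(471), np.int64(-135), np.int64(5))]
204 [(np.int64(492), np.int64(-116), np.int64(0)), (np.int64(484), np.int64(-119), np.int64(2)), (np.int64(477), np.int64(-127), np.int64(0)), (np.int64(468), np.int64(-129), np.int64(2))]
[270.74531144 177.39273713] [267.56868922 181.28940821] [273.80583103 173.6384858 ]
```

The side view and depth show both fingertips ending at z≈0.04, above the wood, although the TCP reads 0.0076. I'll test this with a gentle close.

Request:
{"api": "carry_out", "payload": {"targets": [[0,0,0,0,0,0],[0,0,0,0,0,0],[0,0,0,0,0,0],[0,0,0,0,0,0],[0,0,0,0,0,0],[0,0,0,0,0,0],[0,0,0,0,0,0],[0,0,0,0,0,0],[0,0,0,0,0,0],[0,0,0,0,0,0]], "jaw": 22, "grip_force": 20}}

```text
time_s: 4.35
position: [0.4942, -0.153, 0.0074]
eef_rot: [0.068, 0.704, 0.068, -0.704]
ft_force: [0.1, -0.2, 0.4]
finger_gap: 0.022
```

```bash
python3 - <<'E'
from h import *
c=cam('side','side3.png');C=cloud(c)
a=cv2.imread('pics/side3.png')[160:210,250:300];cv2.imwrite('pics/s3zz.png',cv2.resize(a,None,fx=12,fy=12,interpolation=2))
for v in range(180,204,2):
  print(v,[(C[v,u]*1000).astype(int).tolist() for u in(264,267,270,273)])
E
```

```text
180 [[491, -108, 89], [481, -109, 91], [475, -117, 90], [491, -165, 64]]
182 [[566, -237, 2], [492, -128, 73], [485, -134, 73], [490, -162, 59]]
184 [[562, -230, 0], [493, -130, 65], [485, -136, 65], [490, -163, 51]]
186 [[553, -216, 0], [493, -132, 57], [485, -136, 58], [490, -164, 43]]
188 [[543, -199, 3], [491, -128, 52], [484, -135, 51], [521, -220, 1]]
190 [[518, -157, 23], [492, -130, 44], [485, -137, 43], [514, -210, 0]]
192 [[511, -145, 23], [503, -150, 24], [493, -152, 26], [487, -160, 25]]
194 [[507, -138, 21], [496, -139, 24], [487, -142, 25], [480, -148, 25]]
196 [[503, -132, 18], [495, -136, 19], [486, -139, 20], [474, -139, 24]]
198 [[505, -136, 8], [493, -134, 13], [486, -140, 12], [472, -135, 20]]
200 [[504, -134, 2], [495, -138, 3], [486, -142, 4], [472, -136, 12]]
202 [[498, -125, 1], [489, -128, 3], [483, -136, 1], [471, -135, 5]]
```

View pics/s3zz.png

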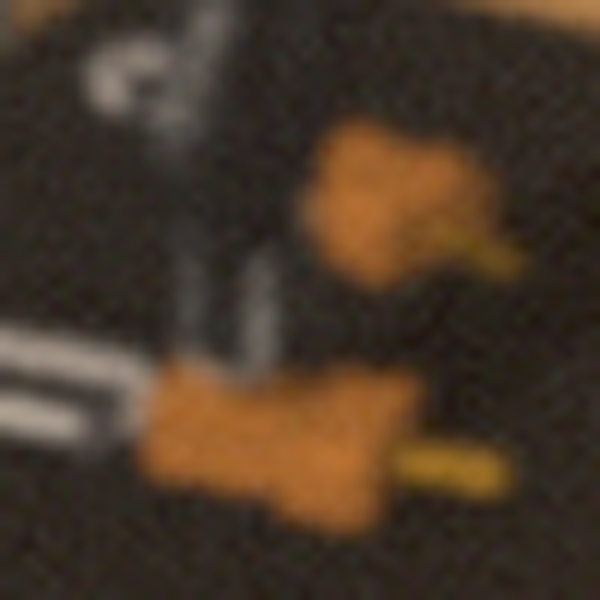

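The jaws closed to 22 mm above the 30 mm wood, so the real fingertips are about 30 mm higher than the reported TCP suggests. Depth puts them at z≈0.040. I'll reopen and go lower, watching force.

Request:
{"api": "carry_out", "payload": {"targets": [[0,0,0,0,0,0],[0,0,0,0,0,0],[0,0,0,0,0,0],[0,0,0,0,0,0],[0,0,-4,0,0,0],[0,0,-8,0,0,0],[0,0,-12,0,0,0],[0,0,-16,0,0,0],[0,0,-20,0,0,0],[0,0,-20,0,0,0]], "jaw": 55}}

```text
time_s: 5.4
position: [0.4934, -0.1527, -0.0135]
eef_rot: [-0.067, -0.703, -0.068, 0.704]
ft_force: [-0.0, 0.2, -0.2]
finger_gap: 0.055
```

```bash
python3 - <<'E'
from h import *
c=cam('side','side4.png');C=cloud(c)
a=cv2.imread('pics/side4.png')[160:210,250:300];cv2.imwrite('pics/s4zz.png',cv2.resize(a,None,fx=12,fy=12,interpolation=2))
for v in range(184,206,2):
  print(v,[(C[v,u]*1000).astype(int).tolist() for u in(264,267,270,273)])
E
```

```text
184 [[493, -112, 73], [472, -94, 88], [476, -119, 75], [498, -178, 42]]
186 [[482, -94, 77], [472, -94, 81], [476, -120, 68], [496, -175, 37]]
188 [[482, -95, 70], [471, -93, 75], [477, -122, 60], [497, -178, 28]]
190 [[491, -110, 54], [481, -112, 56], [477, -122, 53], [516, -212, -1]]
192 [[490, -109, 47], [481, -112, 49], [478, -125, 44], [486, -159, 25]]
194 [[491, -111, 39], [481, -112, 42], [488, -144, 24], [479, -146, 26]]
196 [[490, -110, 33], [480, -111, 35], [485, -139, 20], [478, -145, 20]]
198 [[495, -119, 19], [485, -120, 23], [485, -140, 13], [471, -133, 21]]
200 [[504, -135, 1], [495, -137, 4], [484, -137, 7], [473, -138, 11]]
202 [[498, -124, 2], [490, -130, 2], [482, -135, 1], [471, -135, 5]]
204 [[491, -113, 2], [486, -123, 0], [477, -126, 1], [470, -133, 0]]
```

View pics/s4zz.png

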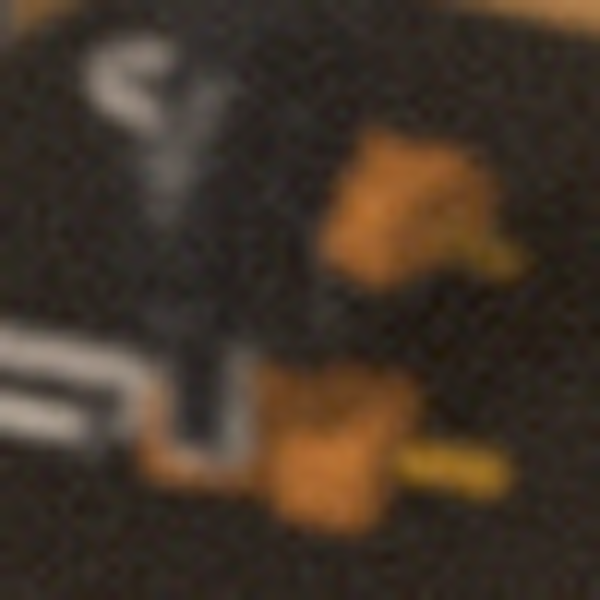

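The fingers now straddle the waist with tips at z≈0.02. Going 8 mm lower, then gripping.

Request:
{"api": "carry_out", "payload": {"targets": [[0,0,-3,0,0,0],[0,0,-6,0,0,0],[0,0,-8,0,0,0],[0,0,-8,0,0,0],[0,0,-8,0,0,0],[0,0,-8,0,0,0],[0,0,-8,0,0,0],[0,0,-8,0,0,0],[0,0,-8,0,0,0],[0,0,-8,0,0,0]]}}

```text
time_s: 6.45
position: [0.4941, -0.153, -0.0206]
eef_rot: [0.068, 0.704, 0.068, -0.704]
ft_force: [-0.2, -0.5, 0.3]
finger_gap: 0.0547
```

Request:
{"api": "carry_out", "payload": {"targets": [[0,0,0,0,0,0],[0,0,0,0,0,0],[0,0,0,0,0,0],[0,0,0,0,0,0],[0,0,0,0,0,0],[0,0,0,0,0,0],[0,0,0,0,0,0],[0,0,0,0,0,0],[0,0,0,0,0,0],[0,0,0,0,0,0]], "jaw": 15, "grip_force": 70}}

```text
time_s: 7.45
position: [0.4946, -0.1532, -0.0202]
eef_rot: [0.068, 0.704, 0.068, -0.704]
ft_force: [-1.2, 0.7, 5.7]
finger_gap: 0.0282
```

Request:
{"api": "carry_out", "payload": {"targets": [[0,0,6,0,0,0],[0,0,15,0,0,0],[0,0,28,0,0,0],[0,0,42,0,0,0],[0,0,55,0,0,0],[0,0,65,0,0,0],[0,0,70,0,0,0],[0,0,70,0,0,0],[0,0,70,0,0,0],[0,0,70,0,0,0]]}}

```text
time_s: 8.45
position: [0.4934, -0.1527, 0.0486]
eef_rot: [-0.067, -0.703, -0.068, 0.704]
ft_force: [-0.3, -0.6, -1.7]
finger_gap: 0.0279
```

Request:
{"api": "carry_out", "payload": {"targets": [[0,15,0,0,0,-0.02],[0,40,0,0,0,-0.05],[-1,70,0,0,0,-0.08],[-1,100,0,0,0,-0.11],[-2,130,0,0,0,-0.14],[-3,160,0,0,0,-0.17],[-4,190,0,0,0,-0.2],[-4,215,0,0,0,-0.23],[-4,230,0,0,0,-0.255],[-4,230,0,0,0,-0.255]]}}

```text
time_s: 9.45
position: [0.4895, 0.0786, 0.0487]
eef_rot: [0.022, -0.706, 0.021, 0.707]
ft_force: [0.3, 0.2, -0.8]
finger_gap: 0.0282
```

```bash
python3 - <<'E'
from h import *
o=arm.observe();print(o['position'],o['qpos'].round(2),o['ft_force'])
for n,(u,v,w,h) in dict(side=(130,150,160,120),top=(150,130,130,100)).items():
    c=cam(n,n+'5.png');np.savez(n+'5.npz',**c);a=cv2.imread('pics/'+n+'5.png')[v:v+h,u:u+w];cv2.imwrite('pics/'+n+'5z.png',cv2.resize(a,None,fx=5,fy=5,interpolation=2))
E
```

```text
[0.48945802 0.07863381 0.0486727 ] [0.11 0.07 2.12 0.   0.95 1.74] [ 0.25144087  0.15946974 -0.76310113]
```

View pics/side5z.png

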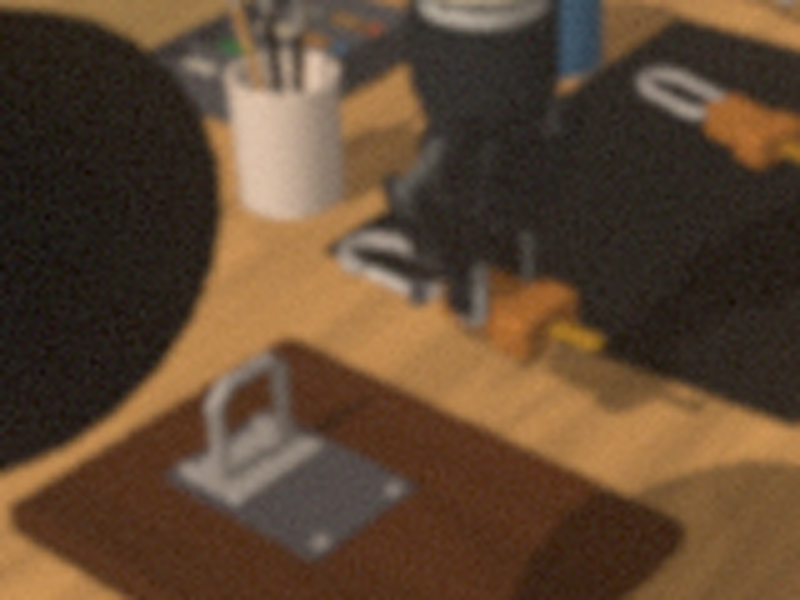

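View pics/top5z.png

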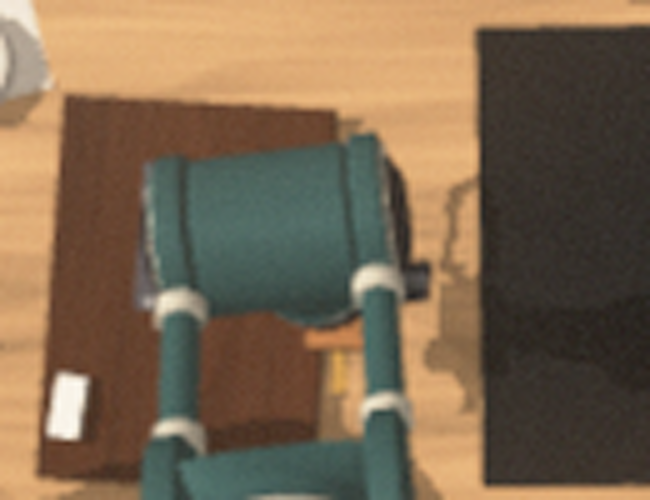

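The fob is held level (side view: hook at about (380,260), wood at (530,315)). Next I'll overlay the predicted hook points.

```bash
cat >> h.py <<'E'
YB=-.063
EX=np.array([np.cos(YB),np.sin(YB)]);EY=np.array([-EX[1],EX[0]])
LEG=np.array([.5566,.170])
def hp(tcp,x,y,z,off=(.0244,0)):
    o=np.array(tcp[:2])+off[0]*EX+off[1]*EY
    return [*(o+EX*x+EY*y),tcp[2]+.0236+z]
def over(c,tcp,u0,v0,w,h,k,fn,off=(.0244,0)):
    a=cv2.resize(cv2.cvtColor(c['pixels'],cv2.COLOR_RGB2BGR)[v0:v0+h,u0:u0+w],(w*k,h*k),interpolation=2)
    P=[(hp(tcp,x,y,.012,off),(0,255,0)) for x,y in((.041,.016),(.041,-.016),(.076,0),(-.095,0),(.012,.016),(.06,.016))]+[(hp(tcp,x,y,.024,off),(0,0,255)) for x,y in((-.04,-.015),(-.066,.023),(-.066,-.023))]
    for s in(-1,1):
        l=LEG+(s+1)*.022*EY
        P+=[([*l,z],(255,255,0)) for z in(.033,.06)]
    for p,col in P:
        q=(proj(c,p)-[u0,v0]+.5)*k;cv2.circle(a,(int(q[0]),int(q[1])),2,col,-1)
    cv2.imwrite('pics/'+fn,a)
E
python3 - <<'E'
from h import *
c=dict(np.load('side5.npz'));over(c,[.4895,.0786,.0487],160,180,100,75,8,'o5.png')
E
```

```text
(no output)
```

View pics/o5.png

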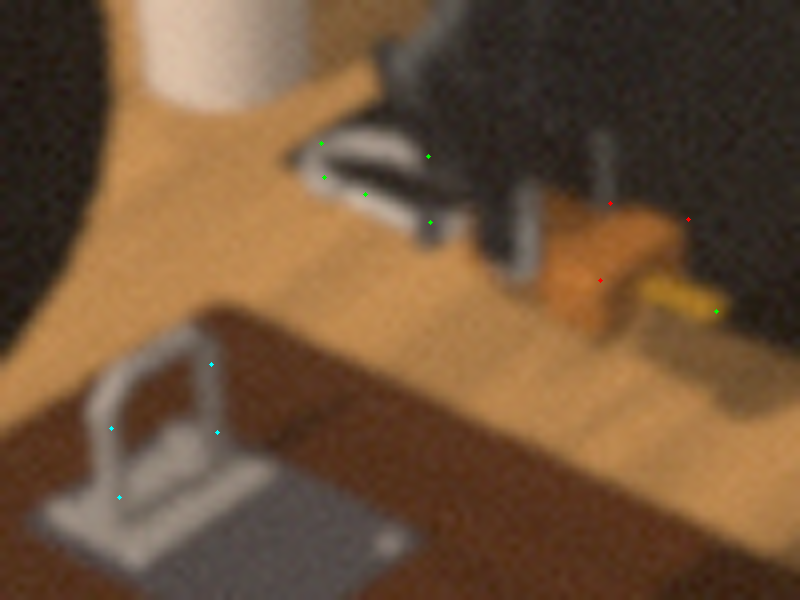

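Request:
{"api": "carry_out", "payload": {"targets": [[0,10,-2,0,0,0],[0,25,-5,0,0,0],[0,38,-10,0,0,0],[0,45,-20,0,0,0],[0,45,-30,0,0,0],[0,45,-38,0,0,0],[0,45,-44,0,0,0],[0,45,-48,0,0,0],[0,45,-50,0,0,0],[0,45,-50,0,0,0]]}}

```text
time_s: 10.55
position: [0.4901, 0.1217, -0.0008]
eef_rot: [0.022, -0.707, 0.023, 0.707]
ft_force: [-0.5, 1.0, -1.4]
finger_gap: 0.0277
```

```bash
python3 - <<'E'
from h import *
o=arm.observe();print(o['position'],o['ft_force'])
c=cam('side');over(c,o['position'],160,195,90,65,8,'o6.png')
o=np.array(o['position'][:2])+.0244*EX;print('leg in hook',(LEG-o)@EX,(LEG-o)@EY)
E
```

```text
[ 0.49008187  0.12174647 -0.00083089] [-0.47606511  0.98959016 -1.38534948]
leg in hook 0.03894821130391812 0.0523456733338633
```

View pics/o6.png

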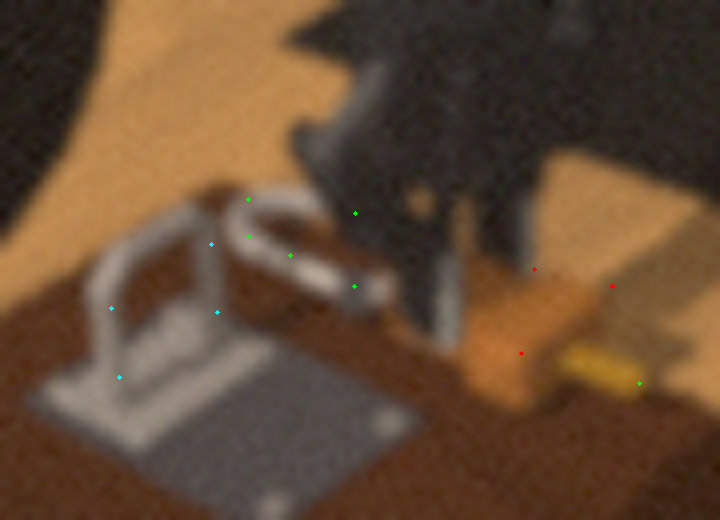

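Request:
{"api": "carry_out", "payload": {"targets": [[0.3,4,0,0,0,0],[0.5,8,0,0,0,0],[0.8,12,0,0,0,0],[1.0,16,0,0,0,0],[1.3,20,0,0,0,0],[1.4,22,0,0,0,0],[1.5,24,0,0,0,0],[1.5,24,0,0,0,0],[1.5,24,0,0,0,0],[1.5,24,0,0,0,0]]}}

```text
time_s: 11.6
position: [0.4916, 0.1459, -0.0007]
eef_rot: [0.022, -0.707, 0.022, 0.707]
ft_force: [0.1, -0.5, -0.7]
finger_gap: 0.0281
```

```bash
python3 - <<'E'
from h import *
o=arm.observe();print(o['position'],o['ft_force'])
c=cam('side');over(c,o['position'],160,195,90,65,8,'o7.png')
o=np.array(o['position'][:2])+.0244*EX;print('leg in hook',(LEG-o)@EX,(LEG-o)@EY)
E
```

```text
[ 0.49157987  0.1458927  -0.00066625] [ 0.06816857 -0.51802155 -0.70793058]
leg in hook 0.038973388021269956 0.028153030659993798
```

View pics/o7.png

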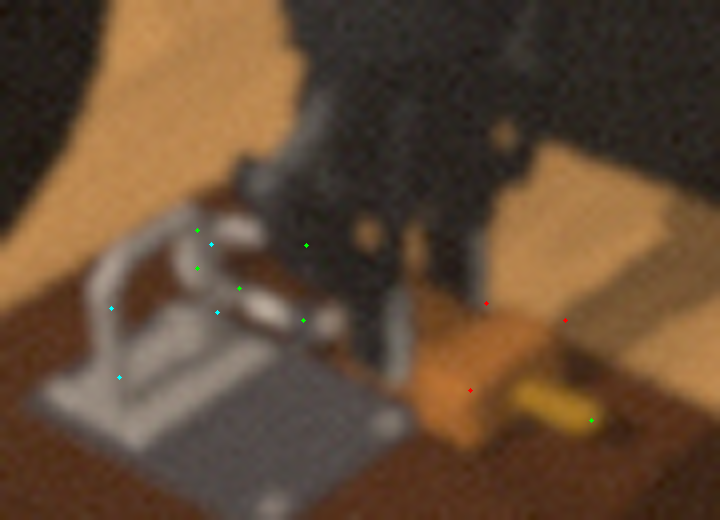

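```bash
python3 - <<'E'
from h import *
c=cam('side','s7.png');a=cv2.imread('pics/s7.png')[212:247,175:210];a=cv2.convertScaleAbs(cv2.resize(a,None,fx=17,fy=17,interpolation=2),alpha=1.3)
cv2.imwrite('pics/s7z.png',a)
E
```

```text
(no output)
```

View pics/s7z.png

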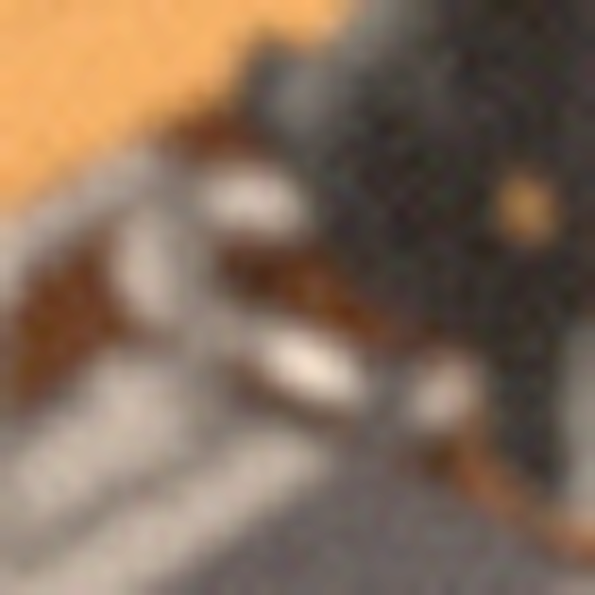

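Leg contact projects to hook x≈40 on the gate, inside the 35–45 window. Pressing slowly.

Request:
{"api": "carry_out", "payload": {"targets": [[0.1,1,0,0,0,0],[0.1,2,0,0,0,0],[0.2,3,0,0,0,0],[0.3,4,0,0,0,0],[0.3,5,0,0,0,0],[0.4,6,0,0,0,0],[0.4,7,0,0,0,0],[0.5,8,0,0,0,0],[0.5,8,0,0,0,0],[0.5,8,0,0,0,0]]}}

```text
time_s: 12.7
position: [0.492, 0.1539, -0.0007]
eef_rot: [0.022, -0.707, 0.022, 0.707]
ft_force: [0.3, -1.9, -1.4]
finger_gap: 0.028
```

Request:
{"api": "carry_out", "payload": {"targets": [[0.1,1,0,0,0,0],[0.1,2,0,0,0,0],[0.2,3,0,0,0,0],[0.3,4,0,0,0,0],[0.3,5,0,0,0,0],[0.3,5,0,0,0,0],[0.3,5,0,0,0,0],[0.3,5,0,0,0,0],[0.3,5,0,0,0,0],[0.3,5,0,0,0,0]]}}

```text
time_s: 13.7
position: [0.4926, 0.159, -0.0006]
eef_rot: [-0.022, 0.707, -0.022, -0.707]
ft_force: [0.4, -2.3, -2.0]
finger_gap: 0.0285
```

```bash
python3 - <<'E'
from h import *
o=arm.observe();print(o['position'],o['ft_force'],o['wrist_torque'])
c=cam('side','s8.png');a=cv2.imread('pics/s8.png')[205:250,165:210];a=cv2.convertScaleAbs(cv2.resize(a,None,fx=13,fy=13,interpolation=2),alpha=1.3)
cv2.imwrite('pics/s8z.png',a)
o=np.array(o['position'][:2])+.0244*EX;print('leg in hook',(LEG-o)@EX,(LEG-o)@EY)
E
```

```text
[ 0.49257262  0.15898105 -0.00055767] [ 0.3737353  -2.28224476 -1.98063557] [-0.44294845 -0.07276051 -0.22216511]
leg in hook 0.03880662647974574 0.015028147533721437
```

View pics/s8z.png

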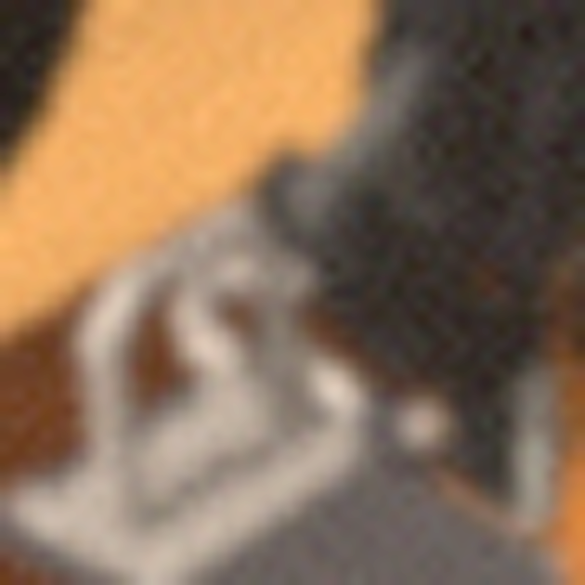

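Gate is giving softly (about 2 N). Continuing inward.

Request:
{"api": "carry_out", "payload": {"targets": [[0.1,1,0,0,0,0],[0.1,2,0,0,0,0],[0.2,3,0,0,0,0],[0.3,4,0,0,0,0],[0.3,5,0,0,0,0],[0.4,6,0,0,0,0],[0.4,7,0,0,0,0],[0.5,8,0,0,0,0],[0.5,8,0,0,0,0],[0.5,8,0,0,0,0]]}}

```text
time_s: 14.75
position: [0.4925, 0.167, -0.0008]
eef_rot: [0.022, -0.706, 0.022, 0.707]
ft_force: [-0.8, -3.9, 0.1]
finger_gap: 0.028
```

Request:
{"api": "carry_out", "payload": {"targets": [[0,1,0,0,0,0],[0.1,2,0,0,0,0],[0.1,3,0,0,0,0],[0.1,3,0,0,0,0],[0.1,3,0,0,0,0],[0.1,3,0,0,0,0],[0.1,3,0,0,0,0],[0.1,3,0,0,0,0],[0.1,3,0,0,0,0],[0.1,3,0,0,0,0]]}}

```text
time_s: 15.75
position: [0.4928, 0.17, -0.0007]
eef_rot: [0.022, -0.707, 0.022, 0.707]
ft_force: [-1.7, -4.0, -0.3]
finger_gap: 0.028
```

```bash
python3 - <<'E'
from h import *
for i in range(3):
    o=arm.observe();print(o['position'],o['ft_force'],o['wrist_torque'])
    c=cam('side','s9.png')
a=cv2.imread('pics/s9.png')[205:250,165:210];a=cv2.convertScaleAbs(cv2.resize(a,None,fx=13,fy=13,interpolation=2),alpha=1.3)
cv2.imwrite('pics/s9z.png',a)
o=np.array(o['position'][:2])+.0244*EX;print('leg in hook',(LEG-o)@EX,(LEG-o)@EY)
E
```

```text
[ 0.49281531  0.17001404 -0.00069326] [-1.74010579 -4.01673156 -0.26448915] [-0.60810524  0.30756655 -0.22911614]
[ 0.49283466  0.16998301 -0.00069532] [-2.5536304  -3.55161352 -0.41501797] [-0.57514944  0.30553643 -0.2318247 ]
[ 0.49282762  0.16999721 -0.00070285] [-1.7389159  -3.29748464 -1.14446314] [-0.63318601  0.30119681 -0.21286639]
leg in hook 0.03924568523650306 0.004017783031196726
```

View pics/s9z.png

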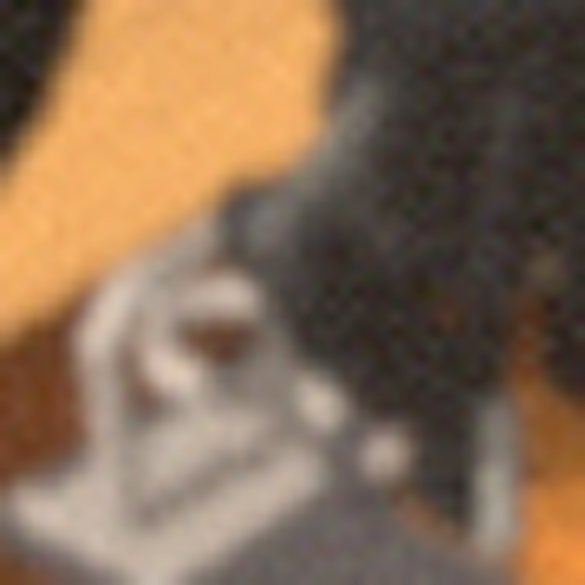

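Force 3.5–4 N matches the gate at about 0.6 rad, with the leg at hook y≈3–4. Drawing straight back about 22 mm, which leaves it short of the bow.

Request:
{"api": "carry_out", "payload": {"targets": [[0,1,0,0,0,0],[-3,1.2,0,0,0,0],[-6,1.4,0,0,0,0],[-9,1.6,0,0,0,0],[-12,1.8,0,0,0,0],[-15,2.0,0,0,0,0],[-18,2.2,0,0,0,0],[-20,2.3,0,0,0,0],[-22,2.4,0,0,0,0],[-22,2.4,0,0,0,0]]}}

```text
time_s: 16.9
position: [0.4708, 0.1725, -0.0006]
eef_rot: [0.022, -0.707, 0.022, 0.707]
ft_force: [-0.6, 0.5, -2.0]
finger_gap: 0.0283
```

```bash
python3 - <<'E'
from h import *
c=cam('side','s10.png');np.savez('side10.npz',**c)
o=arm.observe();print(o['time_s'],o['position'],o['ft_force'],o['wrist_torque'])
a=cv2.imread('pics/s10.png')[205:255,165:215];a=cv2.convertScaleAbs(cv2.resize(a,None,fx=12,fy=12,interpolation=2),alpha=1.3)
cv2.imwrite('pics/s10z.png',a)
E
```

```text
16.95 [ 0.47097521  0.17245365 -0.0006052 ] [ 0.82127928 -0.4291885  -1.47531665] [ 0.02412329 -0.0360446  -0.00184814]
```

View pics/s10z.png

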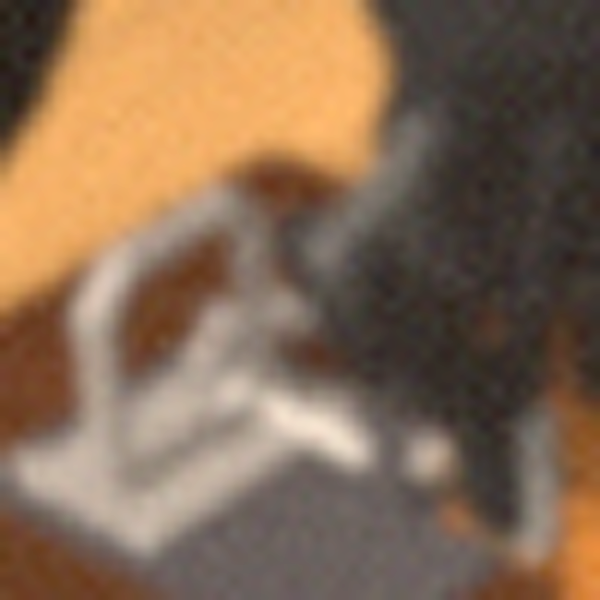

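The gate has snapped shut behind the leg: it lies straight at about (320,435) and side force and torque are near zero. I'll centre the leg (+3 mm y) and creep towards the bow.

Request:
{"api": "carry_out", "payload": {"targets": [[0,1,0,0,0,0],[0,2,0,0,0,0],[0.2,3,0,0,0,0],[-1,3.1,0,0,0,0],[-2,3.1,0,0,0,0],[-3,3.2,0,0,0,0],[-3,3.2,0,0,0,0],[-3,3.2,0,0,0,0],[-3,3.2,0,0,0,0],[-3,3.2,0,0,0,0]]}}

```text
time_s: 17.95
position: [0.468, 0.1756, -0.0006]
eef_rot: [0.022, -0.707, 0.022, 0.707]
ft_force: [-0.3, -0.2, -1.7]
finger_gap: 0.0279
```

Request:
{"api": "carry_out", "payload": {"targets": [[-0.5,0,0,0,0,0],[-1,0.1,0,0,0,0],[-1.5,0.1,0,0,0,0],[-2,0.1,0,0,0,0],[-2,0.1,0,0,0,0],[-2,0.1,0,0,0,0],[-2,0.1,0,0,0,0],[-2,0.1,0,0,0,0],[-2,0.1,0,0,0,0],[-2,0.1,0,0,0,0]]}}

```text
time_s: 18.95
position: [0.4661, 0.1758, -0.0006]
eef_rot: [-0.022, 0.707, -0.022, -0.707]
ft_force: [1.7, -0.1, -2.2]
finger_gap: 0.0284
```

Request:
{"api": "carry_out", "payload": {"targets": [[-0.5,0,0,0,0,0],[-1,0.1,0,0,0,0],[-1.5,0.1,0,0,0,0],[-2,0.1,0,0,0,0],[-2,0.1,0,0,0,0],[-2,0.1,0,0,0,0],[-2,0.1,0,0,0,0],[-2,0.1,0,0,0,0],[-2,0.1,0,0,0,0],[-2,0.1,0,0,0,0]]}}

```text
time_s: 19.95
position: [0.4639, 0.1758, -0.0007]
eef_rot: [0.022, -0.707, 0.022, 0.707]
ft_force: [2.3, -0.5, -0.6]
finger_gap: 0.028
```

```bash
cat > st.py <<'E'
from h import *
F=[];T=[];P=[]
for i in range(1):
    o=arm.observe();F.append(o['ft_force']);T.append(o['wrist_torque']);P.append(o['position'])
print(round(o['time_s'],2),(np.mean(P,0)*1000).round(2),np.mean(F,0).round(2),np.mean(T,0).round(3))
E
python3 st.py
```

```text
19.95 [463.94 175.79  -0.66] [ 2.32 -0.47 -0.6 ] [-0.005 -0.338  0.02 ]
```

The bow is now dragging the eye at about 2.3 N. I'll back off 0.2 mm to gauge the stiffness before choosing step sizes.

Request:
{"api": "carry_out", "payload": {"targets": [[0.2,0,0,0,0,0],[0.2,0,0,0,0,0],[0.2,0,0,0,0,0],[0.2,0,0,0,0,0],[0.2,0,0,0,0,0],[0.2,0,0,0,0,0],[0.2,0,0,0,0,0],[0.2,0,0,0,0,0],[0.2,0,0,0,0,0],[0.2,0,0,0,0,0]]}}

```text
time_s: 20.95
position: [0.4641, 0.1758, -0.0007]
eef_rot: [0.022, -0.707, 0.022, 0.707]
ft_force: [0.6, -0.6, -0.7]
finger_gap: 0.0282
```

```bash
python3 st.py
```

```text
20.95 [464.08 175.77  -0.69] [ 0.64 -0.59 -0.67] [-0.069 -0.073 -0.031]
```

Request:
{"api": "carry_out", "payload": {"targets": [[-0.5,0,0,0,0,0],[-1,0.1,0,0,0,0],[-1.4,0.1,0,0,0,0],[-1.4,0.1,0,0,0,0],[-1.4,0.1,0,0,0,0],[-1.3,0.1,0,0,0,0],[-1.3,0.1,0,0,0,0],[-1.3,0.1,0,0,0,0],[-1.3,0.1,0,0,0,0],[-1.3,0.1,0,0,0,0]]}}

```text
time_s: 21.95
position: [0.463, 0.1759, -0.0006]
eef_rot: [-0.022, 0.707, -0.022, -0.707]
ft_force: [1.3, -1.1, -1.0]
finger_gap: 0.0282
```

```bash
python3 st.py
```

```text
21.95 [462.99 175.95  -0.59] [ 1.32 -1.09 -1.01] [-0.11  -0.364 -0.003]
```

```bash
python3 - <<'E'
from h import *
for i in range(5):
    o=arm.observe();print((o['position']*1000).round(2),o['ft_force'].round(2),o['wrist_torque'].round(3));viewer.read_camera('side')
E
```

```text
[462.99 175.95  -0.59] [ 1.32 -1.09 -1.01] [-0.11  -0.364 -0.003]
[462.97 175.91  -0.6 ] [ 2.47 -1.4  -0.59] [-0.096 -0.397 -0.103]
[462.96 175.94  -0.61] [ 2.86 -0.09 -0.63] [-0.165 -0.454  0.017]
[462.98 175.92  -0.59] [ 1.64 -0.16 -2.  ] [-0.126 -0.392 -0.071]
[462.97 175.97  -0.59] [ 2.51 -1.7  -1.87] [-0.088 -0.363 -0.035]
```

Request:
{"api": "carry_out", "payload": {"targets": [[0,-0.5,0,0,0,0],[-0.4,-0.9,0,0,0,0],[-0.8,-0.9,0,0,0,0],[-1.2,-0.9,0,0,0,0],[-1.2,-0.9,0,0,0,0],[-1.2,-0.9,0,0,0,0],[-1.2,-0.9,0,0,0,0],[-1.2,-0.9,0,0,0,0],[-1.2,-0.9,0,0,0,0],[-1.2,-0.9,0,0,0,0]]}}

```text
time_s: 23.2
position: [0.4618, 0.1751, -0.0006]
eef_rot: [-0.022, 0.707, -0.022, -0.707]
ft_force: [1.7, 3.1, -1.9]
finger_gap: 0.0282
```

```bash
python3 st.py
```

```text
23.2 [461.8  175.12  -0.56] [ 1.69  3.13 -1.89] [ 0.39  -0.378  0.198]
```

Request:
{"api": "carry_out", "payload": {"targets": [[0,0.4,0,0,0,0],[-0.4,0.8,0,0,0,0],[-0.8,0.8,0,0,0,0],[-1.2,0.8,0,0,0,0],[-1.2,0.8,0,0,0,0],[-1.2,0.8,0,0,0,0],[-1.2,0.8,0,0,0,0],[-1.2,0.8,0,0,0,0],[-1.2,0.8,0,0,0,0],[-1.2,0.8,0,0,0,0]]}}

```text
time_s: 24.2
position: [0.4604, 0.1757, -0.0007]
eef_rot: [0.022, -0.707, 0.022, 0.707]
ft_force: [1.9, -0.9, -0.9]
finger_gap: 0.0281
```

```bash
python3 st.py
```

```text
24.2 [460.35 175.7   -0.7 ] [ 1.87 -0.85 -0.86] [-0.196 -0.352 -0.077]
```

Request:
{"api": "carry_out", "payload": {"targets": [[-0.4,0,0,0,0,0],[-0.8,0.1,0,0,0,0],[-1.2,0.1,0,0,0,0],[-1.2,0.1,0,0,0,0],[-1.2,0.1,0,0,0,0],[-1.2,0.1,0,0,0,0],[-1.2,0.1,0,0,0,0],[-1.2,0.1,0,0,0,0],[-1.2,0.1,0,0,0,0],[-1.2,0.1,0,0,0,0]]}}

```text
time_s: 25.2
position: [0.4593, 0.1759, -0.0007]
eef_rot: [0.022, -0.707, 0.022, 0.707]
ft_force: [2.1, -1.6, -2.0]
finger_gap: 0.0282
```

Request:
{"api": "carry_out", "payload": {"targets": [[-0.4,0,0,0,0,0],[-0.8,0,0,0,0,0],[-1.2,0,0,0,0,0],[-1.2,0,0,0,0,0],[-1.2,0,0,0,0,0],[-1.2,0,0,0,0,0],[-1.2,0,0,0,0,0],[-1.2,0,0,0,0,0],[-1.2,0,0,0,0,0],[-1.2,0,0,0,0,0]]}}

```text
time_s: 26.2
position: [0.4581, 0.1759, -0.0006]
eef_rot: [0.022, -0.707, 0.022, 0.707]
ft_force: [1.3, -1.6, -0.4]
finger_gap: 0.0284
```

Request:
{"api": "carry_out", "payload": {"targets": [[-0.4,0,0,0,0,0],[-0.8,0,0,0,0,0],[-1.2,0,0,0,0,0],[-1.2,0,0,0,0,0],[-1.2,0,0,0,0,0],[-1.2,0,0,0,0,0],[-1.2,0,0,0,0,0],[-1.2,0,0,0,0,0],[-1.2,0,0,0,0,0],[-1.2,0,0,0,0,0]]}}

```text
time_s: 27.2
position: [0.4569, 0.1759, -0.0006]
eef_rot: [0.022, -0.707, 0.022, 0.707]
ft_force: [1.3, -0.4, -0.6]
finger_gap: 0.0283
```

```bash
python3 st.py
```

```text
27.2 [456.92 175.92  -0.63] [ 1.31 -0.36 -0.56] [-0.064 -0.321 -0.055]
```

Request:
{"api": "carry_out", "payload": {"targets": [[-0.4,0,0,0,0,0],[-0.8,0.1,0,0,0,0],[-1.2,0.1,0,0,0,0],[-1.2,0.1,0,0,0,0],[-1.2,0.1,0,0,0,0],[-1.2,0.1,0,0,0,0],[-1.2,0.1,0,0,0,0],[-1.2,0.1,0,0,0,0],[-1.2,0.1,0,0,0,0],[-1.2,0.1,0,0,0,0]]}}

```text
time_s: 28.2
position: [0.4557, 0.176, -0.0006]
eef_rot: [0.022, -0.707, 0.022, 0.707]
ft_force: [1.9, -0.0, -2.4]
finger_gap: 0.0283
```

Request:
{"api": "carry_out", "payload": {"targets": [[-0.4,0,0,0,0,0],[-0.8,0.1,0,0,0,0],[-1.2,0.1,0,0,0,0],[-1.2,0.1,0,0,0,0],[-1.2,0.1,0,0,0,0],[-1.2,0.1,0,0,0,0],[-1.2,0.1,0,0,0,0],[-1.2,0.1,0,0,0,0],[-1.2,0.1,0,0,0,0],[-1.2,0.1,0,0,0,0]]}}

```text
time_s: 29.2
position: [0.4545, 0.1761, -0.0006]
eef_rot: [0.022, -0.707, 0.022, 0.707]
ft_force: [3.5, -0.5, -1.9]
finger_gap: 0.0282
```

```bash
python3 st.py; python3 -c "
from h import *
cam('side')"; python3 st.py
```

```text
29.2 [454.49 176.11  -0.64] [ 3.49 -0.55 -1.92] [-0.163 -0.386 -0.055]
29.25 [454.47 176.11  -0.64] [ 1.81 -1.37 -0.97] [-0.122 -0.373 -0.   ]
```

Just noise (torque unchanged). I'll carry on.

Request:
{"api": "carry_out", "payload": {"targets": [[-0.4,0,0,0,0,0],[-0.8,0,0,0,0,0],[-1.2,0,0,0,0,0],[-1.2,0,0,0,0,0],[-1.2,0,0,0,0,0],[-1.2,0,0,0,0,0],[-1.2,0,0,0,0,0],[-1.2,0,0,0,0,0],[-1.2,0,0,0,0,0],[-1.2,0,0,0,0,0]]}}

```text
time_s: 30.25
position: [0.4533, 0.1761, -0.0006]
eef_rot: [0.022, -0.707, 0.022, 0.707]
ft_force: [2.1, 0.3, -1.5]
finger_gap: 0.0281
```

Request:
{"api": "carry_out", "payload": {"targets": [[-0.4,0,0,0,0,0],[-0.8,0.1,0,0,0,0],[-1.2,0.1,0,0,0,0],[-1.2,0.1,0,0,0,0],[-1.2,0.1,0,0,0,0],[-1.2,0.1,0,0,0,0],[-1.2,0.1,0,0,0,0],[-1.2,0.1,0,0,0,0],[-1.2,0.1,0,0,0,0],[-1.2,0.1,0,0,0,0]]}}

```text
time_s: 31.25
position: [0.4521, 0.1762, -0.0006]
eef_rot: [0.022, -0.707, 0.022, 0.707]
ft_force: [3.3, -0.9, -0.4]
finger_gap: 0.0282
```

Request:
{"api": "carry_out", "payload": {"targets": [[-0.4,0,0,0,0,0],[-0.8,0.1,0,0,0,0],[-1.2,0.1,0,0,0,0],[-1.2,0.1,0,0,0,0],[-1.2,0.1,0,0,0,0],[-1.2,0.1,0,0,0,0],[-1.2,0.1,0,0,0,0],[-1.2,0.1,0,0,0,0],[-1.2,0.1,0,0,0,0],[-1.2,0.1,0,0,0,0]]}}

```text
time_s: 32.25
position: [0.4509, 0.1763, -0.0006]
eef_rot: [0.022, -0.707, 0.022, 0.707]
ft_force: [2.2, -1.0, -1.3]
finger_gap: 0.0283
```

Request:
{"api": "carry_out", "payload": {"targets": [[-0.4,0,0,0,0,0],[-0.8,0,0,0,0,0],[-1.2,0,0,0,0,0],[-1.2,0,0,0,0,0],[-1.2,0,0,0,0,0],[-1.2,0,0,0,0,0],[-1.2,0,0,0,0,0],[-1.2,0,0,0,0,0],[-1.2,0,0,0,0,0],[-1.2,0,0,0,0,0]]}}

```text
time_s: 33.25
position: [0.4497, 0.1763, -0.0006]
eef_rot: [0.022, -0.707, 0.022, 0.707]
ft_force: [2.0, 0.5, -1.4]
finger_gap: 0.0282
```

Request:
{"api": "carry_out", "payload": {"targets": [[-0.4,0,0,0,0,0],[-0.8,0.1,0,0,0,0],[-1.2,0.1,0,0,0,0],[-1.2,0.1,0,0,0,0],[-1.2,0.1,0,0,0,0],[-1.2,0.1,0,0,0,0],[-1.2,0.1,0,0,0,0],[-1.2,0.1,0,0,0,0],[-1.2,0.1,0,0,0,0],[-1.2,0.1,0,0,0,0]]}}

```text
time_s: 34.25
position: [0.4485, 0.1764, -0.0007]
eef_rot: [0.022, -0.707, 0.022, 0.707]
ft_force: [2.1, 0.0, -1.2]
finger_gap: 0.0284
```

Request:
{"api": "carry_out", "payload": {"targets": [[-0.4,0,0,0,0,0],[-0.8,0.1,0,0,0,0],[-1.2,0.1,0,0,0,0],[-1.2,0.1,0,0,0,0],[-1.2,0.1,0,0,0,0],[-1.2,0.1,0,0,0,0],[-1.2,0.1,0,0,0,0],[-1.2,0.1,0,0,0,0],[-1.2,0.1,0,0,0,0],[-1.2,0.1,0,0,0,0]]}}

```text
time_s: 35.25
position: [0.4473, 0.1765, -0.0006]
eef_rot: [0.022, -0.707, 0.022, 0.707]
ft_force: [1.4, -0.3, -0.8]
finger_gap: 0.0285
```

Request:
{"api": "carry_out", "payload": {"targets": [[-0.4,0,0,0,0,0],[-0.8,0.1,0,0,0,0],[-1.2,0.1,0,0,0,0],[-1.2,0.1,0,0,0,0],[-1.2,0.1,0,0,0,0],[-1.2,0.1,0,0,0,0],[-1.2,0.1,0,0,0,0],[-1.2,0.1,0,0,0,0],[-1.2,0.1,0,0,0,0],[-1.2,0.1,0,0,0,0]]}}

```text
time_s: 36.25
position: [0.446, 0.1766, -0.0007]
eef_rot: [0.022, -0.707, 0.022, 0.707]
ft_force: [1.9, -0.4, -1.6]
finger_gap: 0.0284
```

Request:
{"api": "carry_out", "payload": {"targets": [[-0.4,0,0,0,0,0],[-0.8,0.1,0,0,0,0],[-1.2,0.1,0,0,0,0],[-1.2,0.1,0,0,0,0],[-1.2,0.1,0,0,0,0],[-1.2,0.1,0,0,0,0],[-1.2,0.1,0,0,0,0],[-1.2,0.1,0,0,0,0],[-1.2,0.1,0,0,0,0],[-1.2,0.1,0,0,0,0]]}}

```text
time_s: 37.25
position: [0.4449, 0.1767, -0.0006]
eef_rot: [0.022, -0.707, 0.022, 0.707]
ft_force: [2.0, 0.1, -1.1]
finger_gap: 0.0283
```

Request:
{"api": "carry_out", "payload": {"targets": [[-0.4,0,0,0,0,0],[-0.8,0,0,0,0,0],[-1.2,0,0,0,0,0],[-1.2,0,0,0,0,0],[-1.2,0,0,0,0,0],[-1.2,0,0,0,0,0],[-1.2,0,0,0,0,0],[-1.2,0,0,0,0,0],[-1.2,0,0,0,0,0],[-1.2,0,0,0,0,0]]}}

```text
time_s: 38.25
position: [0.4437, 0.1767, -0.0006]
eef_rot: [0.022, -0.707, 0.022, 0.707]
ft_force: [2.5, -0.5, -1.5]
finger_gap: 0.0282
```

Request:
{"api": "carry_out", "payload": {"targets": [[-0.4,0,0,0,0,0],[-0.8,0.1,0,0,0,0],[-1.2,0.1,0,0,0,0],[-1.2,0.1,0,0,0,0],[-1.2,0.1,0,0,0,0],[-1.2,0.1,0,0,0,0],[-1.2,0.1,0,0,0,0],[-1.2,0.1,0,0,0,0],[-1.2,0.1,0,0,0,0],[-1.2,0.1,0,0,0,0]]}}

```text
time_s: 39.25
position: [0.4425, 0.1768, -0.0006]
eef_rot: [0.022, -0.707, 0.022, 0.707]
ft_force: [2.0, 0.7, -1.7]
finger_gap: 0.0281
```

Request:
{"api": "carry_out", "payload": {"targets": [[-0.4,0,0,0,0,0],[-0.9,0.1,0,0,0,0],[-1.3,0.1,0,0,0,0],[-1.3,0.1,0,0,0,0],[-1.3,0.1,0,0,0,0],[-1.3,0.1,0,0,0,0],[-1.3,0.1,0,0,0,0],[-1.3,0.1,0,0,0,0],[-1.3,0.1,0,0,0,0],[-1.3,0.1,0,0,0,0]]}}

```text
time_s: 40.25
position: [0.4412, 0.1769, -0.0006]
eef_rot: [0.022, -0.707, 0.022, 0.707]
ft_force: [1.8, -0.5, -0.2]
finger_gap: 0.0279
```

Request:
{"api": "carry_out", "payload": {"targets": [[-0.4,0,0,0,0,0],[-0.9,0.1,0,0,0,0],[-1.3,0.1,0,0,0,0],[-1.3,0.1,0,0,0,0],[-1.3,0.1,0,0,0,0],[-1.3,0.1,0,0,0,0],[-1.3,0.1,0,0,0,0],[-1.3,0.1,0,0,0,0],[-1.3,0.1,0,0,0,0],[-1.3,0.1,0,0,0,0]]}}

```text
time_s: 41.25
position: [0.4399, 0.177, -0.0007]
eef_rot: [0.022, -0.707, 0.022, 0.707]
ft_force: [2.4, 0.6, -0.7]
finger_gap: 0.0282
```

Request:
{"api": "carry_out", "payload": {"targets": [[-0.4,0,0,0,0,0],[-0.9,0.1,0,0,0,0],[-1.3,0.1,0,0,0,0],[-1.3,0.1,0,0,0,0],[-1.3,0.1,0,0,0,0],[-1.3,0.1,0,0,0,0],[-1.3,0.1,0,0,0,0],[-1.3,0.1,0,0,0,0],[-1.3,0.1,0,0,0,0],[-1.3,0.1,0,0,0,0]]}}

```text
time_s: 42.25
position: [0.4386, 0.1771, -0.0006]
eef_rot: [0.022, -0.707, 0.022, 0.707]
ft_force: [2.7, 0.7, -1.4]
finger_gap: 0.0283
```

Request:
{"api": "carry_out", "payload": {"targets": [[-0.4,0,0,0,0,0],[-0.9,0.1,0,0,0,0],[-1.3,0.1,0,0,0,0],[-1.3,0.1,0,0,0,0],[-1.3,0.1,0,0,0,0],[-1.3,0.1,0,0,0,0],[-1.3,0.1,0,0,0,0],[-1.3,0.1,0,0,0,0],[-1.3,0.1,0,0,0,0],[-1.3,0.1,0,0,0,0]]}}

```text
time_s: 43.25
position: [0.4373, 0.1772, -0.0006]
eef_rot: [0.022, -0.707, 0.022, 0.707]
ft_force: [2.8, -0.3, -1.3]
finger_gap: 0.0279
```

Request:
{"api": "carry_out", "payload": {"targets": [[-0.4,0,0,0,0,0],[-0.9,0.1,0,0,0,0],[-1.3,0.1,0,0,0,0],[-1.3,0.1,0,0,0,0],[-1.3,0.1,0,0,0,0],[-1.3,0.1,0,0,0,0],[-1.3,0.1,0,0,0,0],[-1.3,0.1,0,0,0,0],[-1.3,0.1,0,0,0,0],[-1.3,0.1,0,0,0,0]]}}

```text
time_s: 44.25
position: [0.436, 0.1773, -0.0006]
eef_rot: [0.022, -0.707, 0.022, 0.707]
ft_force: [1.8, 0.2, -1.8]
finger_gap: 0.0279
```

Request:
{"api": "carry_out", "payload": {"targets": [[-0.4,0,0,0,0,0],[-0.9,0.1,0,0,0,0],[-1.3,0.1,0,0,0,0],[-1.3,0.1,0,0,0,0],[-1.3,0.1,0,0,0,0],[-1.3,0.1,0,0,0,0],[-1.3,0.1,0,0,0,0],[-1.3,0.1,0,0,0,0],[-1.3,0.1,0,0,0,0],[-1.3,0.1,0,0,0,0]]}}

```text
time_s: 45.25
position: [0.4347, 0.1774, -0.0007]
eef_rot: [0.022, -0.707, 0.022, 0.707]
ft_force: [2.4, -0.6, -1.2]
finger_gap: 0.0283
```

Request:
{"api": "carry_out", "payload": {"targets": [[-0.4,0,0,0,0,0],[-0.9,0,0,0,0,0],[-1.3,0,0,0,0,0],[-1.3,0,0,0,0,0],[-1.3,0,0,0,0,0],[-1.3,0,0,0,0,0],[-1.3,0,0,0,0,0],[-1.3,0,0,0,0,0],[-1.3,0,0,0,0,0],[-1.3,0,0,0,0,0]]}}

```text
time_s: 46.25
position: [0.4334, 0.1774, -0.0006]
eef_rot: [0.022, -0.707, 0.022, 0.707]
ft_force: [2.7, -0.1, -1.7]
finger_gap: 0.0285
```

Request:
{"api": "carry_out", "payload": {"targets": [[-0.4,0,0,0,0,0],[-0.9,0.1,0,0,0,0],[-1.3,0.1,0,0,0,0],[-1.3,0.1,0,0,0,0],[-1.3,0.1,0,0,0,0],[-1.3,0.1,0,0,0,0],[-1.3,0.1,0,0,0,0],[-1.3,0.1,0,0,0,0],[-1.3,0.1,0,0,0,0],[-1.3,0.1,0,0,0,0]]}}

```text
time_s: 47.25
position: [0.4321, 0.1775, -0.0006]
eef_rot: [0.022, -0.707, 0.022, 0.707]
ft_force: [1.7, 0.4, -2.1]
finger_gap: 0.0284
```

Request:
{"api": "carry_out", "payload": {"targets": [[-0.4,0,0,0,0,0],[-0.9,0.1,0,0,0,0],[-1.3,0.1,0,0,0,0],[-1.3,0.1,0,0,0,0],[-1.3,0.1,0,0,0,0],[-1.3,0.1,0,0,0,0],[-1.3,0.1,0,0,0,0],[-1.3,0.1,0,0,0,0],[-1.3,0.1,0,0,0,0],[-1.3,0.1,0,0,0,0]]}}

```text
time_s: 48.25
position: [0.4308, 0.1776, -0.0006]
eef_rot: [0.022, -0.707, 0.022, 0.707]
ft_force: [2.1, -0.1, -0.1]
finger_gap: 0.028
```

Request:
{"api": "carry_out", "payload": {"targets": [[-0.4,0,0,0,0,0],[-0.9,0.1,0,0,0,0],[-1.3,0.1,0,0,0,0],[-1.3,0.1,0,0,0,0],[-1.3,0.1,0,0,0,0],[-1.3,0.1,0,0,0,0],[-1.3,0.1,0,0,0,0],[-1.3,0.1,0,0,0,0],[-1.3,0.1,0,0,0,0],[-1.3,0.1,0,0,0,0]]}}

```text
time_s: 49.25
position: [0.4294, 0.1777, -0.0007]
eef_rot: [0.022, -0.707, 0.022, 0.707]
ft_force: [1.8, 0.0, -1.2]
finger_gap: 0.0282
```

Request:
{"api": "carry_out", "payload": {"targets": [[-0.4,0,0,0,0,0],[-0.9,0.1,0,0,0,0],[-1.3,0.1,0,0,0,0],[-1.3,0.1,0,0,0,0],[-1.3,0.1,0,0,0,0],[-1.3,0.1,0,0,0,0],[-1.3,0.1,0,0,0,0],[-1.3,0.1,0,0,0,0],[-1.3,0.1,0,0,0,0],[-1.3,0.1,0,0,0,0]]}}

```text
time_s: 50.25
position: [0.4282, 0.1778, -0.0006]
eef_rot: [0.022, -0.707, 0.022, 0.707]
ft_force: [1.5, 0.3, -0.6]
finger_gap: 0.0281
```

Request:
{"api": "carry_out", "payload": {"targets": [[-0.4,0,0,0,0,0],[-0.9,0.1,0,0,0,0],[-1.3,0.1,0,0,0,0],[-1.3,0.1,0,0,0,0],[-1.3,0.1,0,0,0,0],[-1.3,0.1,0,0,0,0],[-1.3,0.1,0,0,0,0],[-1.3,0.1,0,0,0,0],[-1.3,0.1,0,0,0,0],[-1.3,0.1,0,0,0,0]]}}

```text
time_s: 51.25
position: [0.4269, 0.1779, -0.0006]
eef_rot: [0.022, -0.707, 0.022, 0.707]
ft_force: [2.4, 0.5, -0.8]
finger_gap: 0.0282
```

Request:
{"api": "carry_out", "payload": {"targets": [[-0.4,0,0,0,0,0],[-0.9,0.1,0,0,0,0],[-1.3,0.1,0,0,0,0],[-1.3,0.1,0,0,0,0],[-1.3,0.1,0,0,0,0],[-1.3,0.1,0,0,0,0],[-1.3,0.1,0,0,0,0],[-1.3,0.1,0,0,0,0],[-1.3,0.1,0,0,0,0],[-1.3,0.1,0,0,0,0]]}}

```text
time_s: 52.25
position: [0.4256, 0.178, -0.0006]
eef_rot: [0.022, -0.707, 0.022, 0.707]
ft_force: [1.6, 0.0, -0.5]
finger_gap: 0.0283
```

Request:
{"api": "carry_out", "payload": {"targets": [[-0.4,0,0,0,0,0],[-0.9,0,0,0,0,0],[-1.3,0,0,0,0,0],[-1.3,0,0,0,0,0],[-1.3,0,0,0,0,0],[-1.3,0,0,0,0,0],[-1.3,0,0,0,0,0],[-1.3,0,0,0,0,0],[-1.3,0,0,0,0,0],[-1.3,0,0,0,0,0]]}}

```text
time_s: 53.25
position: [0.4243, 0.178, -0.0006]
eef_rot: [0.022, -0.707, 0.022, 0.707]
ft_force: [2.2, 0.3, -1.0]
finger_gap: 0.0282
```

Request:
{"api": "carry_out", "payload": {"targets": [[-0.4,0,0,0,0,0],[-0.9,0.1,0,0,0,0],[-1.3,0.1,0,0,0,0],[-1.3,0.1,0,0,0,0],[-1.3,0.1,0,0,0,0],[-1.3,0.1,0,0,0,0],[-1.3,0.1,0,0,0,0],[-1.3,0.1,0,0,0,0],[-1.3,0.1,0,0,0,0],[-1.3,0.1,0,0,0,0]]}}

```text
time_s: 54.25
position: [0.423, 0.1781, -0.0006]
eef_rot: [0.022, -0.707, 0.022, 0.707]
ft_force: [1.6, 1.0, -1.0]
finger_gap: 0.0283
```

Request:
{"api": "carry_out", "payload": {"targets": [[-0.4,0,0,0,0,0],[-0.9,0.1,0,0,0,0],[-1.3,0.1,0,0,0,0],[-1.3,0.1,0,0,0,0],[-1.3,0.1,0,0,0,0],[-1.3,0.1,0,0,0,0],[-1.3,0.1,0,0,0,0],[-1.3,0.1,0,0,0,0],[-1.3,0.1,0,0,0,0],[-1.3,0.1,0,0,0,0]]}}

```text
time_s: 55.25
position: [0.4217, 0.1782, -0.0006]
eef_rot: [0.022, -0.707, 0.022, 0.707]
ft_force: [2.0, 0.4, -1.7]
finger_gap: 0.0283
```

Request:
{"api": "carry_out", "payload": {"targets": [[-0.4,0,0,0,0,0],[-0.9,0.1,0,0,0,0],[-1.3,0.1,0,0,0,0],[-1.3,0.1,0,0,0,0],[-1.3,0.1,0,0,0,0],[-1.3,0.1,0,0,0,0],[-1.3,0.1,0,0,0,0],[-1.3,0.1,0,0,0,0],[-1.3,0.1,0,0,0,0],[-1.3,0.1,0,0,0,0]]}}

```text
time_s: 56.25
position: [0.4204, 0.1783, -0.0007]
eef_rot: [0.022, -0.707, 0.022, 0.707]
ft_force: [2.5, -0.1, -1.3]
finger_gap: 0.0283
```

Request:
{"api": "carry_out", "payload": {"targets": [[-0.4,0,0,0,0,0],[-0.9,0.1,0,0,0,0],[-1.3,0.1,0,0,0,0],[-1.3,0.1,0,0,0,0],[-1.3,0.1,0,0,0,0],[-1.3,0.1,0,0,0,0],[-1.3,0.1,0,0,0,0],[-1.3,0.1,0,0,0,0],[-1.3,0.1,0,0,0,0],[-1.3,0.1,0,0,0,0]]}}

```text
time_s: 57.25
position: [0.4191, 0.1784, -0.0006]
eef_rot: [0.022, -0.707, 0.022, 0.707]
ft_force: [2.8, 0.2, -0.5]
finger_gap: 0.0282
```

Request:
{"api": "carry_out", "payload": {"targets": [[-0.4,0,0,0,0,0],[-0.9,0.1,0,0,0,0],[-1.3,0.1,0,0,0,0],[-1.3,0.1,0,0,0,0],[-1.3,0.1,0,0,0,0],[-1.3,0.1,0,0,0,0],[-1.3,0.1,0,0,0,0],[-1.3,0.1,0,0,0,0],[-1.3,0.1,0,0,0,0],[-1.3,0.1,0,0,0,0]]}}

```text
time_s: 58.25
position: [0.4178, 0.1785, -0.0007]
eef_rot: [0.022, -0.707, 0.022, 0.707]
ft_force: [2.0, 0.0, -1.6]
finger_gap: 0.0282
```

Request:
{"api": "carry_out", "payload": {"targets": [[-0.4,0,0,0,0,0],[-0.9,0.1,0,0,0,0],[-1.3,0.1,0,0,0,0],[-1.3,0.1,0,0,0,0],[-1.3,0.1,0,0,0,0],[-1.3,0.1,0,0,0,0],[-1.3,0.1,0,0,0,0],[-1.3,0.1,0,0,0,0],[-1.3,0.1,0,0,0,0],[-1.3,0.1,0,0,0,0]]}}

```text
time_s: 59.25
position: [0.4165, 0.1786, -0.0006]
eef_rot: [0.022, -0.707, 0.022, 0.707]
ft_force: [2.3, 0.3, -0.7]
finger_gap: 0.028
```

Request:
{"api": "carry_out", "payload": {"targets": [[-0.4,0,0,0,0,0],[-0.9,0.1,0,0,0,0],[-1.3,0.1,0,0,0,0],[-1.3,0.1,0,0,0,0],[-1.3,0.1,0,0,0,0],[-1.3,0.1,0,0,0,0],[-1.3,0.1,0,0,0,0],[-1.3,0.1,0,0,0,0],[-1.3,0.1,0,0,0,0],[-1.3,0.1,0,0,0,0]]}}

```text
time_s: 60.25
position: [0.4152, 0.1787, -0.0006]
eef_rot: [0.022, -0.707, 0.022, 0.707]
ft_force: [2.1, 0.2, -1.0]
finger_gap: 0.028
```

Request:
{"api": "carry_out", "payload": {"targets": [[-0.4,0,0,0,0,0],[-0.9,0.1,0,0,0,0],[-1.3,0.1,0,0,0,0],[-1.3,0.1,0,0,0,0],[-1.3,0.1,0,0,0,0],[-1.3,0.1,0,0,0,0],[-1.3,0.1,0,0,0,0],[-1.3,0.1,0,0,0,0],[-1.3,0.1,0,0,0,0],[-1.3,0.1,0,0,0,0]]}}

```text
time_s: 61.25
position: [0.4142, 0.1788, -0.0005]
eef_rot: [-0.022, 0.707, -0.022, -0.707]
ft_force: [5.0, -1.1, -1.7]
finger_gap: 0.0282
```

```bash
python3 st.py
```

```text
61.25 [414.16 178.83  -0.55] [ 5.02 -1.06 -1.66] [-0.071 -0.629 -0.048]
```

The eye has met its stop: force is up to 5 N and the arm lags slightly. Pulling 0.7 mm more and holding.

Request:
{"api": "carry_out", "payload": {"targets": [[-0.4,0,0,0,0,0],[-0.7,0,0,0,0,0],[-0.7,0,0,0,0,0],[-0.7,0,0,0,0,0],[-0.7,0,0,0,0,0],[-0.7,0,0,0,0,0],[-0.7,0,0,0,0,0],[-0.7,0,0,0,0,0],[-0.7,0,0,0,0,0],[-0.7,0,0,0,0,0]]}}

```text
time_s: 62.25
position: [0.4142, 0.1789, -0.0004]
eef_rot: [-0.022, 0.707, -0.022, -0.706]
ft_force: [6.5, -1.2, -3.0]
finger_gap: 0.0285
```

```bash
python3 st.py
```

```text
62.25 [ 4.1416e+02  1.7891e+02 -3.6000e-01] [ 6.5  -1.23 -2.98] [-0.196 -0.972 -0.118]
```

Stiffness here is about 2.5–3 N/mm, so 1.6 mm more should give about 11 N.

Request:
{"api": "carry_out", "payload": {"targets": [[-0.8,0,0,0,0,0],[-1.6,0,0,0,0,0],[-1.6,0,0,0,0,0],[-1.6,0,0,0,0,0],[-1.6,0,0,0,0,0],[-1.6,0,0,0,0,0],[-1.6,0,0,0,0,0],[-1.6,0,0,0,0,0],[-1.6,0,0,0,0,0],[-1.6,0,0,0,0,0]]}}

```text
time_s: 63.25
position: [0.4141, 0.1791, 0.0]
eef_rot: [-0.023, 0.708, -0.022, -0.705]
ft_force: [10.7, -1.9, -4.1]
finger_gap: 0.0278
```

```bash
python3 st.py
```

```text
63.25 [4.1413e+02 1.7906e+02 4.0000e-02] [10.74 -1.94 -4.12] [-0.243 -1.319 -0.147]
```

10.7 N held for about 0.8 s. Now relaxing and lowering onto the board.

Request:
{"api": "carry_out", "payload": {"targets": [[1.5,0,0,0,0,0],[3,0,0,0,0,0],[4.5,0,0,0,0,0],[5,0,-1,0,0,0],[5,0,-2,0,0,0],[5,0,-3,0,0,0],[5,0,-4,0,0,0],[5,0,-4.5,0,0,0],[5,0,-4.5,0,0,0],[5,0,-4.5,0,0,0]]}}

```text
time_s: 64.25
position: [0.4167, 0.1788, -0.0051]
eef_rot: [-0.022, 0.707, -0.022, -0.707]
ft_force: [-0.3, -0.2, -0.9]
finger_gap: 0.0283
```

Request:
{"api": "carry_out", "payload": {"targets": [[0,0,0,0,0,0],[0,0,0,0,0,0],[0,0,0,0,0,0],[0,0,0,0,0,0],[0,0,4,0,0,0],[0,0,14,0,0,0],[0,0,30,0,0,0],[0,0,48,0,0,0],[0,0,60,0,0,0],[0,0,60,0,0,0]], "jaw": 52}}

```text
time_s: 65.25
position: [0.4188, 0.1796, 0.0575]
eef_rot: [-0.023, 0.708, -0.022, -0.705]
ft_force: [0.3, -0.6, -0.3]
finger_gap: 0.0519
```

```bash
python3 - <<'E'
from h import *
c=cam('side','s20.png')
a=cv2.imread('pics/s20.png')[195:275,155:255];cv2.imwrite('pics/s20z.png',cv2.resize(a,None,fx=7,fy=7,interpolation=2))
o=arm.observe();print(o['time_s'],o['position'],o['ft_force'],o['finger_gap'])
E
```

```text
65.3 [0.41780038 0.1792495  0.05619859] [-0.49872019 -0.00300329 -0.18280965] 0.05176134484565369
```

View pics/s20z.png

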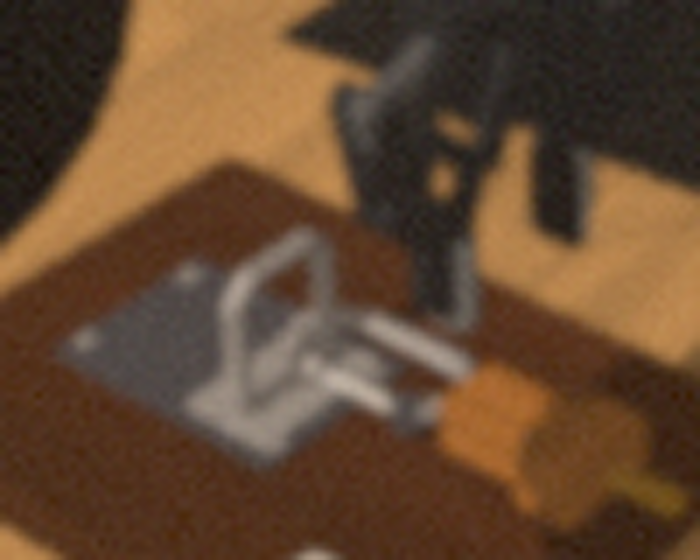

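The picture shows the fob lying flat on the board, with wood at (540,440) and the gate straight and shut at (350,385). The right leg (322,290) passes through the hook, the eye is at the near end of its plate, and the fingers are clear above. Handing in.

```bash
python3 -c "
from station import ticket
print(ticket.hand_in())"
```

```text
the job is handed in; nothing more can be done
None
```

The snap hook is clipped onto the eye's right leg, gate shut, with the fob lying on the board. I handed in at about 65.3 s of the 67 s allowed; no verdict is reported.

**What I did**
- **Clipping:** I pressed the gate against the right leg at about 4 N and drew back until it snapped shut.
- **Finding the stop:** I drew the eye back in steps of about 1.2–1.3 mm. It met its hidden stop after about 52 mm.
- **Tug:** I held it at the stop for about 0.8 s; the reading at the end was 10.7 N. Then I relaxed, lowered the fob, released it and lifted clear.

**Last checks**
- The final side picture shows the leg inside the hook, the gate straight and shut, and the fob flat with the fingers clear above it. The wrist force was near zero.
- The highest hook–eye force I read was about 11 N. I only had readings at the end of each move, so the peak in between was not seen.
- Gate angle, tilt and rest were judged from that one picture, not measured. I did not re-measure the bystanders at the end, but nothing was seen to touch them.

**What disagreed**
- The fingertips were really about 30 mm higher than the reported TCP. My first close passed above the wood, so I corrected the height from the side camera's depth.
- A first stiffness test suggested 8–10 N/mm, but at the stop it was only about 2.5–3 N/mm.

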